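Snap the retaining ring into its groove on the shaker spindle

TASK

Take the ring pliers from the tool rack, put their tips into the two eyes of the retaining ring that lies on the chamfer at the top of the drive's spindle, spread it just enough to pass over the spindle, bring it down until it rests on the bearing and let it close into its groove there. Do not over-stretch the ring, do not force it down, and leave the other things on the bench where they are. Afterwards stand the pliers upright in a free slot of the rack again.

Things in the scene. Friction and masses are not known exactly. Their poses are not given: they have to be found in the camera images.
- ring: spring steel retaining ring, 3 mm thick, 42 g, relaxed 46.6/55.4 mm inside/outside, an eye at each end. Origin: centre of the relaxed circle at underside height, fixed to its back (opposite the gap). Own x points from back to gap, z up. Lies loose and level on the spindle's chamfer, underside 12.3 mm below the spindle's end. Eyes pressed down before it is open: it tilts and jams.
- eye_l (a point): centre (mid thickness) of the eye at the ring's own +y end: hole 5.4 mm across right through a lug 9.8 mm wide. Relaxed, the eyes are 16.5 mm apart, 28.7 mm from the ring's origin along its x; closed in the groove about 17 mm apart. About 31 to 33 mm apart the whole ring passes freely over the spindle; beyond 36 mm apart it is bent for good. It resists with about 1 N per mm of opening.
- eye_r (a point): centre of the other eye, at the ring's own -y end, same size. (The spread ring keeps its eyes nearly the same distance from the spindle's axis along the ring's x; it grows by its back moving off.)
- drive: drive unit of a laboratory shaker, fixed to the bench: aluminium plate 200 x 150 x 12 mm with round bearing housing, toothed belt pulley (82 mm across, top at 50 mm) and a plain steel spindle upright in the middle. Origin: on the spindle's axis at bench height, z up. A small grey motor (52 mm high) stands 88 mm from the spindle on its own -x side.
- spindle_top (a point): centre of the spindle's end face, 91.6 mm above the bench. Downward: journal 42 mm across for 9 mm, 45 degree chamfer to 50 mm across over 4 mm, cylinder 50 mm across, groove (47 mm across, 4.1 mm wide), right under it the flat top of the bearing's inner race (56 mm across) on which the ring comes to rest. That face is 28 to 38 mm below the end; it differs from drive to drive: feel for it.
- pliers: external ring pliers, 0.14 kg, tips down, handles up, standing in an outer slot of the rack. Origin: at the pivot. Own x: pivot axis (12 mm thick), y: the way the tips spread, z up along the handles. Pivot block 40 (y) x 12 x 12 mm; its underside, 6 mm below the origin, rests on the rack. Under it a neck tapering from 26 to 18 mm wide over 16 mm, then two noses. The halves move alike.
- grip (a point): between the pliers' two dark grey grips, 60 mm above the pivot, where to hold them: grips 12 mm thick, 34 to 92 mm above the pivot, squeezed along y from outside. Here 60 mm over all relaxed (67 at the top), 30 with the ring fully spread; the grips stand parallel at 48. The return spring needs 12 N relaxed, 20 N squeezed; the ring adds up to 15 N. Hold them a few mm squeezed to carry the pliers.
- tip_l (a point): axis of the pin at the pliers' own +y side, 1.5 mm below the flat shoulder (7.5 mm square) the pin stands on, 47.5 mm below the pivot. Pin 3 mm thick, round end 4.5 mm below this point; it is at the ring's mid thickness when the shoulder rests on the ring. Tips 12 mm apart relaxed, 42 at most; 1 mm less over the grips opens them 0.8 mm. Loaded, the tips are 3 to 4 mm further apart than the eyes.
- tip_r (a point): the same on the other pin, at the pliers' own -y side
- rack: grey plastic tool rack, fixed to the bench: 150 (x) x 70 (y) x 62 mm, its top plate 12 mm thick with three slots side by side along its own x axis. Origin: centre of its foot.
- slot0 (a point): centre of the mouth (top face, 62 mm high) of the slot at the rack's own -x end: 13 mm (x) by 30 mm (y), chamfered 1.5 mm, through the plate. The pliers' neck stands in such a slot, pivot block across its two short ends, pliers' y along rack's y, pliers' origin then 6 mm above this point. Any free slot may take them.
- slot1 (a point): the same for the middle slot, 42 mm from the outer ones
- slot2 (a point): the same for the slot at the rack's own +x end
- driver: nut driver with a round black handle (24 mm thick, 54 mm high above the rack), loose, standing in the other outer slot; origin at the underside of its collar, at the rack's top. Leave it.
- reagent: amber reagent bottle, 72 mm across, 170 mm high, loose; origin under its foot. Leave it.
- beaker: glass beaker, 68 mm across, 85 mm high, loose; origin under its foot. Leave it.
- grease: white grease jar, 52 mm across, 50 mm high, loose, near the drive; origin under its foot. Leave it.
- old_bearing: worn bearing ring, 65 mm across, 8 mm high, loose, near the drive; origin under its centre. Leave it.
Not all that is in view belongs to the job. Leave any yellow look-alike of the rack alone. What is shaped like the drive but yellow is not meant.

How it is judged:
By the outcome, as a careful person would: the job done as asked, in the order asked, and still so for the second after the job is handed in, with the robot touching nothing.
It also fails if it takes over 58 s, if anything falls off the work surface, if the arm or the gripper's body presses on something with over 40 N, if the wrist force passes 120 N, or if a joint passes its speed limit or range.

ROBOT

A 6-joint arm with a two-finger parallel gripper is mounted at the origin on the work surface. World frame = base frame: x ahead of the robot, y to its left, z up, the work surface at z = 0. Lengths are in mm, angles in rad, forces in N, time in s.
With the tool pointing down it reaches from about 275 to 750 mm from the base axis. Payload 10.2 kg.
Tool frame: the origin (TCP) lies midway between the tips of the shut fingers; the grasp point (between the pads) lies 19 mm behind it (ctrl.grip_depth is the distance from the TCP to the grasp point, in mm); y points along the fingers, x is the direction in which the jaws open and shut, and the axes are right-handed (so a half turn about y gives the same grasp; the last joint's range is limited). The gripper opens to 85 mm and grips with 20 to 120 N. Pads are 22 mm wide; open, the fingers measure 114 mm over their backs; the gripper's body (76 mm by 85 mm) begins 54 mm behind the grasp point. The pads swing forward as they close: fully open they stand 13 mm farther back than shut.
Start: joints at [1.017, 0.313, 1.498, -0, 1.331, -0.223], TCP at [170.533, 496.538, 231.294] pointing down, gripper open.
Joint ranges: [-2.94, 2.94], [-0.97, 2.17], [0.19, 2.56], [-1.23, 4.37], [0.02, 3.11], [-2.88, 2.88]. Speed limits (rad/s): [2.39, 2.39, 3.01, 3.14, 3.14, 3.14].

INTERFACE

Orientations are given as a unit quaternion [w, x, y, z].
In Python, from rig import ctrl gives the robot as it stands. The module is installed in compiled form; this text tells all that it offers.
- The arm moves only by the tool drive_tool, never from a script. Its arguments are lists of equal length, an entry for each row: "gripper": the closure, from 0 (fully open) to 1 (shut); "offset": the shift along the tool's x, y, z in m, a list of three; "turn": the turn about the tool's y in degrees. In form: {"gripper": [gripper, ...], "offset": [[tx, ty, tz], ...], "turn": [turn, ...]}. A call has 1 to 20 rows; each row shifts and turns the commanded pose from where the row before left it, along the tool's axes as they then stand; what a row does not reach is not made up. A row lasts 1/12 s, in which the tool goes at most 41.7 mm and 7.16 degrees, less where a joint would pass 70% of its speed; a pose out of reach is approached as far as the arm can. A call is refused whole if a number of a shift passes 0.0417 or a number of a turn 7.16, either way. A call with a gripper value outside its range is refused whole. The fingers move at their own pace and stop on an object; "force" is the grip in N (left out, the last holds). Time passes only in rows, so rows that do not move let the fingers close. It gives the time, the measured TCP pose, the force and the opening at its end, in the units of the state.
- ctrl.sense(): the state, without advancing time (a new reading comes with each control period).
- ctrl.capture(name): name is "scene" or "top" or "wrist"; returns (picture, depth): 480x640x3 uint8, red, green, blue; 480x640 float32, mm along the optical axis (not along the pixel's ray), 0 where there is no reading.
- ctrl.camera_params(name): a dict with "fovy" (degrees; the focal length in pixels is half the picture's height over the tangent of half this angle, whatever the lens; pixels are square), "cx", "cy" (the principal point, pixels), "distortion" ([k1, k2, p1, p2, k3] as OpenCV has them; the pictures are not rectified), "view" (4x4, takes a point from world to camera coordinates); the wrist camera has in their place "tool_from_camera" (4x4, takes a point from camera to tool coordinates, whose origin is the TCP and whose axes are the tool frame's). Camera axes: x right, y down, z forward; pixel columns grow to the right and rows downward; lengths in mm; the calibration is good to about 2 mm. A picture is of the moment at which its call begins: read the wrist's pose just before it. camera_params takes no time and is no camera call.
- ctrl.finish_job(): hands the job in, once; it reports no verdict.
Trained networks look in the newest picture that a camera, given by its name, has taken for a name from the list of things; names that differ only in an ending like _2 or _b are one class to them, and where a whole thing is asked for, a point or a joint stands for the part that bears it (a point fixed in the world has none). Each returns a list of dicts, best first, with "score" (0 to 1); they miss things now and then, are a little off and sometimes report something else, mostly with a low value. They report only what shows in the picture. A call takes as long as a camera call. They do not tell look-alikes from the thing itself.
- ctrl.boxes_of(camera, query): "centre" ([x, y, z] in mm, in the coordinates of the camera as it stood for that picture, good to about 4 mm: the middle of the surface that is visible of it).
- ctrl.regions_of(camera, query): "mask" (480x640 bool, what is visible of it).
- ctrl.pinpoint(camera, query): "centre" ([x, y, z] in mm, in the coordinates of the camera as it stood for that picture, good to about 4 mm: a listed point, or the origin of a listed thing).
The state is a dict: "time_s": time; "joints": joint angles; "dq": joint speeds; "tau": joint torques, N m; "eef_pos": TCP position; "ee_rot": TCP orientation; "force": force on the tool from outside, world axes, zero at the start; "wrist_torque": the same for the moment, N m; "grip_width": opening from 0.0 (shut) to 1.0 (fully open).
Only numpy, scipy, OpenCV 4.12 (cv2) and the standard library are available. Lean on these libraries where they do the work, as an engineer would, in place of code of your own. Each camera call takes 0.05 s, during which the arm holds its last target.

## Working session

There is one attempt and no reset: what is moved stays moved. The work goes in short steps, Python scripts to look and compute and a tool call to move; the robot and the scene stay as the last step left them, time stands still between calls to the robot, and variables do not carry over. Pictures are saved under pics/ and viewed, and the job is handed in when it is done.

Besides the shell and the picture viewer there is one more tool, called as name(argument=value, ...) on one line, values as JSON. drive_tool: Moves the arm, as the interface text tells. Its arguments: {"type":"object","properties":{"gripper":{"type":"array","items":{"type":"number"}},"offset":{"type":"array","items":{"type":"array","items":{"type":"number"}}},"turn":{"type":"array","items":{"type":"number"}},"force":{"type":"number"}},"required":["gripper","offset","turn"]}

```bash
mkdir -p pics; ls
cat > h.py <<'E'
import numpy as np, cv2
from rig import ctrl
from scipy.spatial.transform import Rotation as R
def rot(q): return R.from_quat([q[1],q[2],q[3],q[0]]).as_matrix()
def T_tool(s=None):
    s=s or ctrl.sense(); T=np.eye(4); T[:3,:3]=rot(s["ee_rot"]); T[:3,3]=s["eef_pos"]; return T
def K(n):
    p=ctrl.camera_params(n); f=240/np.tan(np.radians(p["fovy"])/2)
    return np.array([[f,0,p["cx"]],[0,f,p["cy"]],[0,0,1.]]),np.array(p["distortion"],float)
def wfc(n,T=None):
    p=ctrl.camera_params(n)
    if n=="wrist": return (T_tool() if T is None else T)@np.array(p["tool_from_camera"])
    return np.linalg.inv(np.array(p["view"]))
def tow(M,c): return (M@np.r_[c,1])[:3]
def project(n,M,P):
    k,d=K(n); Pc=(np.linalg.inv(M)@np.c_[np.atleast_2d(P),np.ones(len(np.atleast_2d(P)))].T).T[:,:3]
    return cv2.projectPoints(Pc,np.zeros(3),np.zeros(3),k,d)[0][:,0]
def cloud(n,M,dep):
    k,d=K(n); v,u=np.mgrid[0:480,0:640]
    un=cv2.undistortPoints(np.stack([u.ravel(),v.ravel()],1).astype(np.float32)[:,None],k,d)[:,0]
    z=dep.ravel(); P=np.c_[un*z[:,None],z,np.ones_like(z)]
    W=(M@P.T).T[:,:3].reshape(480,640,3); W[dep<=0]=np.nan
    return W
def snap(n,fn):
    M=wfc(n); im,dep=ctrl.capture(n); cv2.imwrite("pics/"+fn+".png",im[:,:,::-1]); np.savez("pics/"+fn+".npz",im=im,dep=dep,M=M); return M,im,dep
E
python3 - <<'E'
from h import *
for n in ("scene","top","wrist"):
    M,im,dep=snap(n,n+"0")
    print(n,M.round(2).tolist())
    for q in ("pliers","rack","drive","ring","driver"):
        r=ctrl.pinpoint(n,q); print(q,[(tow(M,x["centre"]).round(1).tolist(),round(x["score"],2)) for x in r[:4]])
s=ctrl.sense();print(s)
E
```

```text
pics
scene [[-0.27, 0.59, -0.76, 1337.72], [0.96, 0.15, -0.23, 208.39], [-0.02, -0.8, -0.6, 726.63], [0.0, 0.0, 0.0, 1.0]]
pliers [([551.7, 224.7, 65.0], 0.75)]
rack [([552.2, 225.5, 68.3], 0.69), ([514.2, 220.4, -0.4], 0.63), ([479.2, 53.9, 0.2], 0.58), ([549.3, -319.7, -0.7], 0.37)]
drive [([305.0, -239.3, -2.5], 0.91), ([588.8, -186.5, 1.0], 0.83)]
ring [([587.3, -189.2, 78.2], 0.48)]
driver [([468.6, 211.0, 64.7], 0.6)]
top [[0.01, -0.99, 0.16, 385.61], [-1.0, -0.01, 0.02, -39.97], [-0.02, -0.16, -0.99, 1136.97], [0.0, 0.0, 0.0, 1.0]]
pliers [([555.7, 223.2, 68.9], 0.84)]
rack [([514.4, 216.5, 3.1], 0.93), ([478.5, 54.7, 2.6], 0.67)]
drive [([588.8, -190.9, 1.5], 0.8), ([303.6, -231.2, -3.3], 0.71), ([619.8, -180.8, 78.0], 0.65)]
ring [([590.4, -187.1, 81.7], 0.49)]
driver [([467.4, 210.5, 60.7], 0.7)]
wrist [[0.33, 0.91, 0.27, 102.67], [0.95, -0.31, -0.09, 518.61], [-0.0, 0.28, -0.96, 373.33], [0.0, 0.0, 0.0, 1.0]]
pliers []
rack []
drive []
ring []
driver []
{'time_s': 0.9, 'joints': array([ 1.01656838e+00,  3.12881628e-01,  1.49768825e+00,  1.07249414e-05,
        1.33101666e+00, -2.23426719e-01]), 'dq': array([-9.05046487e-04, -1.23278692e-03,  7.67768309e-04,  1.38017219e-04,
       -7.52583962e-05,  1.74054412e-03]), 'tau': array([-3.36441844e-04, -4.12165511e+01, -2.59895092e+01, -2.48349625e-04,
        6.73063496e-04,  7.65185359e-05]), 'eef_pos': array([170.54601879, 496.53354513, 231.30800799]), 'ee_rot': array([ 0.57550474, -0.57549627, -0.41085233,  0.41085119]), 'force': array([0.65961979, 0.35289214, 0.87482142]), 'wrist_torque': array([ 0.01607244, -0.04572243,  0.04092613]), 'grip_width': 1.0004895306621204}
```

View pics/scene0.png

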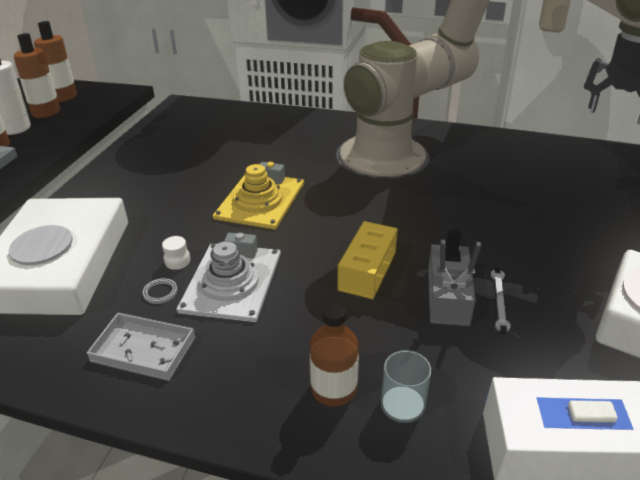

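View pics/top0.png

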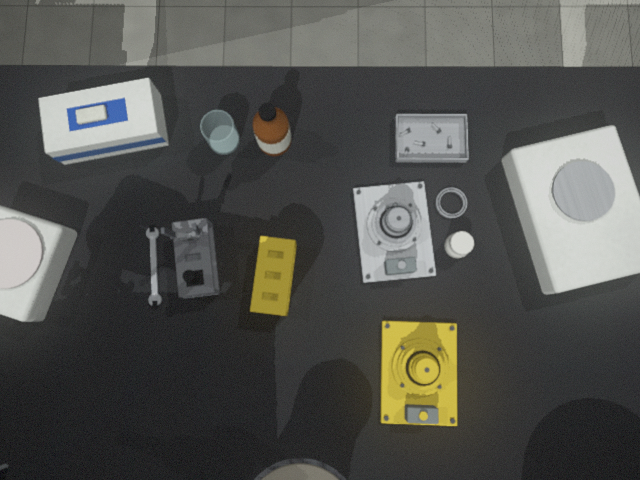

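Run:
```python
from h import *
s=ctrl.sense(); print(T_tool(s).round(3))
for n in ("scene","top"):
    d=np.load(f"pics/{n}0.npz"); W=cloud(n,d["M"],d["dep"])
    def near(c,r,z0,z1):
        m=(np.hypot(W[...,0]-c[0],W[...,1]-c[1])<r)&(W[...,2]>z0)&(W[...,2]<z1); return m
    m=near((590,-189),30,86,98); print(n,"spindle end",m.sum(),W[m].mean(0).round(1))
    m=near((514,218),90,57,66); P=W[m]; print("rack top",m.sum(),cv2.minAreaRect(P[:,:2].astype(np.float32)),np.median(P[:,2]))
    m=near((554,223),50,95,170); P=W[m]; print("grips",m.sum(),cv2.minAreaRect(P[:,:2].astype(np.float32)),P[:,2].max())
```

```text
[[ 3.25000e-01 -0.00000e+00 -9.46000e-01  1.70546e+02]
 [ 9.46000e-01  0.00000e+00  3.25000e-01  4.96534e+02]
 [ 0.00000e+00 -1.00000e+00  0.00000e+00  2.31308e+02]
 [ 0.00000e+00  0.00000e+00  0.00000e+00  1.00000e+00]]
scene spindle end 318 [ 592.4 -186.4   91.5]
rack top 1480 ((512.9686279296875, 217.51986694335938), (156.70350646972656, 71.76408386230469), 8.311087608337402) 61.99977048718307
grips 411 ((555.490234375, 222.89955139160156), (16.874343872070312, 65.37181854248047), 9.532366752624512) 158.59128451334675
top spindle end 376 [ 588.6 -185.7   91. ]
rack top 2030 ((512.97216796875, 218.87362670898438), (150.6775360107422, 71.5399169921875), 8.06847858428955) 61.61509265255859
grips 211 ((553.300048828125, 225.0026397705078), (13.25696849822998, 66.59610748291016), 7.653186798095703) 160.60648928046703
```

Scene and top both show the real pieces in grey: rack at top px (195,257) with pliers at (190,228), and drive at top px (397,220). The look-alikes are the yellow rack at (273,275) and the yellow drive at (423,370). The wrench at (155,265) and the loose old bearing ring at (452,203) aren't the target either. I choose the grey rack's pliers and the grey drive, and check both in a crop.

Run:
```python
from h import *
a=cv2.imread("pics/top0.png"); b=cv2.imread("pics/scene0.png")
c=[cv2.resize(x,(400,300),interpolation=cv2.INTER_CUBIC) for x in (a[180:255,350:450],b[230:305,180:280],a[210:300,140:260],b[220:325,400:540])]
cv2.imwrite("pics/crop1.png",np.vstack([np.hstack(c[:2]),np.hstack(c[2:])]))
for n in ("top","scene"):
    d=np.load(f"pics/{n}0.npz")
    ctrl.capture(n)
    for q in ("eye_l","eye_r","ring","grip","tip_l","slot0","slot1","slot2","spindle_top"):
        r=ctrl.pinpoint(n,q); print(n,q,[(tow(d["M"],x["centre"]).round(1).tolist(),round(x["score"],2)) for x in r[:4]])
print(ctrl.camera_params("wrist"))
```

```text
top eye_l [([612.3, -165.7, 80.1], 0.49)]
top eye_r [([612.3, -165.7, 80.1], 0.49)]
top ring [([589.2, -188.2, 79.1], 0.6)]
top grip [([554.6, 226.8, 129.6], 0.71), ([595.0, -189.9, 90.5], 0.22)]
top tip_l [([557.3, 226.0, 129.1], 0.53)]
top slot0 [([469.4, 208.4, 62.4], 0.96), ([514.8, 214.6, 61.3], 0.96), ([476.6, 60.6, 62.9], 0.76), ([555.5, 227.6, 61.7], 0.73)]
top slot1 [([469.4, 208.4, 62.4], 0.96), ([514.8, 214.6, 61.3], 0.96), ([476.6, 60.6, 62.9], 0.76), ([555.5, 227.6, 61.7], 0.73)]
top slot2 [([469.4, 208.4, 62.4], 0.96), ([514.8, 214.6, 61.3], 0.96), ([476.6, 60.6, 62.9], 0.76), ([555.5, 227.6, 61.7], 0.73)]
top spindle_top [([591.5, -188.6, 94.5], 0.81), ([303.1, -234.8, 90.3], 0.68), ([622.5, -183.6, 82.7], 0.51)]
scene eye_l [([611.0, -168.7, 82.6], 0.61), ([616.8, -184.3, 81.1], 0.51)]
scene eye_r [([611.0, -168.7, 82.6], 0.61), ([616.8, -184.3, 81.1], 0.51)]
scene ring [([587.4, -185.0, 77.3], 0.55), ([514.0, 221.4, -2.1], 0.44)]
scene grip [([473.9, 209.8, 64.4], 0.56), ([555.3, 222.6, 129.5], 0.55)]
scene tip_l []
scene slot0 [([549.5, 223.2, 64.7], 0.96), ([476.5,
[... 313 characters left out ...]
, ([513.7, 214.2, 61.3], 0.62)]
scene spindle_top [([777.1, 174.7, 2.9], 0.72), ([298.2, -238.7, 94.9], 0.67), ([594.7, -192.3, 91.3], 0.64), ([551.3, 224.4, 68.0], 0.53)]
{'fovy': 71.65592939058162, 'cx': 321.4413068460373, 'cy': 244.39492659030805, 'distortion': array([-0.05502139,  0.        ,  0.        ,  0.        ,  0.        ]), 'tool_from_camera': array([[ 9.99999510e-01, -8.45756072e-04, -5.15188300e-04,
        -1.16483160e+00],
       [ 2.53891227e-04, -2.83889020e-01,  9.58857111e-01,
        -1.42027900e+02],
       [-9.57215526e-04, -9.58856772e-01, -2.83888666e-01,
         7.13405884e+01],
       [ 0.00000000e+00,  0.00000000e+00,  0.00000000e+00,
         1.00000000e+00]])}
```

View pics/crop1.png

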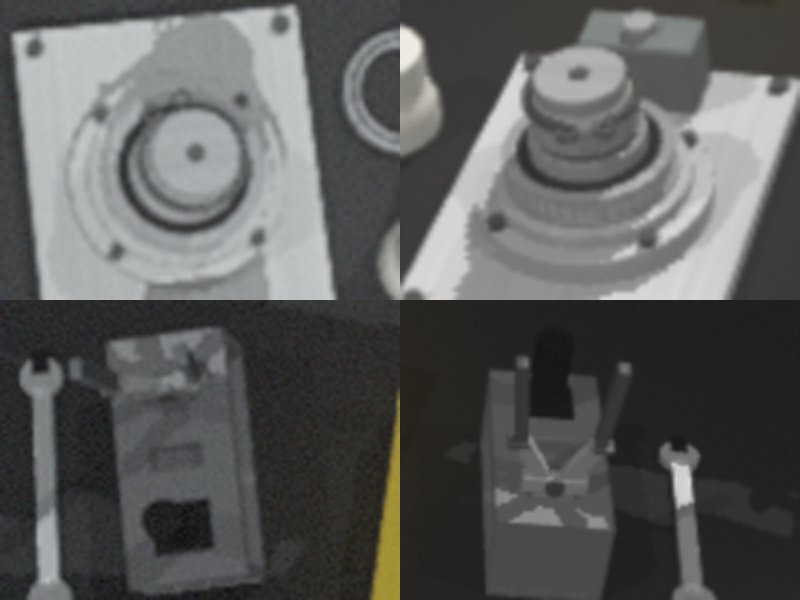

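The crop shows the driver's black handle in the near slot, the middle slot free, and the pliers in the far slot. The ring's eyes are towards (614,-176), a gap direction of about 26°. Next I move above the pliers, with the camera on the far side.

```bash
cat > plan.py <<'E'
from h import *
import json
def plan(target,yaw,g,step=36,tstep=6.8,n=None):
    """straight-line from present pose to target, yaw deg of tool x"""
    T=T_tool(); p=T[:3,3]; y0=np.degrees(np.arctan2(T[1,0],T[0,0])); dy=(yaw-y0+180)%360-180
    d=np.array(target)-p
    n=n or int(max(np.ceil(np.linalg.norm(d)/step),np.ceil(abs(dy)/tstep),1))
    off=[];tu=[];cur=p.copy();yc=y0
    for i in range(n):
        c,s=np.cos(np.radians(yc)),np.sin(np.radians(yc))
        Rm=np.array([[c,0,-s],[s,0,c],[0,-1,0]])
        want=p+d*(i+1)/n; o=(Rm.T@(want-cur)/1000).round(4); cur=cur+Rm@o*1000; off.append(o.tolist())
        t=round(float(-dy*(i+1)/n-sum(tu)),2); tu.append(t); yc-=t
    print(json.dumps({"gripper":[g]*n,"offset":off,"turn":tu}))
def st():
    s=ctrl.sense();T=T_tool(s);print("t",round(s["time_s"],2),"pos",T[:3,3].round(1),"yaw",np.degrees(np.arctan2(T[1,0],T[0,0])).round(2),"F",s["force"].round(2),"gw",round(s["grip_width"],3),"ydown",T[:3,1].round(4),"j",np.degrees(s["joints"]).round(1))
E
python3 - <<'E'
from plan import *
plan((554.6,224.5,215),-82,0.0)
E
```

```text
{"gripper": [0.0, 0.0, 0.0, 0.0, 0.0, 0.0, 0.0, 0.0, 0.0, 0.0, 0.0, 0.0, 0.0, 0.0, 0.0, 0.0, 0.0, 0.0, 0.0, 0.0, 0.0, 0.0, 0.0], "offset": [[-0.0058, 0.0007, -0.0196], [-0.0034, 0.0007, -0.0202], [-0.0011, 0.0007, -0.0204], [0.0013, 0.0007, -0.0205], [0.0036, 0.0007, -0.0201], [0.006, 0.0008, -0.0196], [0.0082, 0.0007, -0.0187], [0.0103, 0.0007, -0.0177], [0.0122, 0.0007, -0.0164], [0.0141, 0.0007, -0.0148], [0.0158, 0.0007, -0.0131], [0.0171, 0.0007, -0.0112], [0.0183, 0.0007, -0.0091], [0.0193, 0.0007, -0.007], [0.0199, 0.0007, -0.0047], [0.0203, 0.0007, -0.0023], [0.0205, 0.0007, 0.0], [0.0203, 0.0008, 0.0024], [0.0199, 0.0007, 0.0048], [0.0192, 0.0007, 0.007], [0.0183, 0.0007, 0.0092], [0.0171, 0.0007, 0.0113], [0.0156, 0.0007, 0.0131]], "turn": [6.65, 6.66, 6.65, 6.66, 6.65, 6.66, 6.65, 6.65, 6.66, 6.65, 6.66, 6.65, 6.66, 6.65, 6.65, 6.66, 6.65, 6.66, 6.65, 6.65, 6.66, 6.65, 6.66]}
```

drive_tool(gripper=[0, 0, 0, 0, 0, 0, 0, 0, 0, 0, 0, 0, 0, 0, 0, 0, 0, 0, 0, 0], offset=[[-0.006, 0.001, -0.02], [-0.003, 0.001, -0.02], [-0.001, 0.001, -0.02], [0.001, 0.001, -0.02], [0.004, 0.001, -0.02], [0.006, 0.001, -0.02], [0.008, 0.001, -0.019], [0.01, 0.001, -0.018], [0.012, 0.001, -0.016], [0.014, 0.001, -0.015], [0.016, 0.001, -0.013], [0.017, 0.001, -0.011], [0.018, 0.001, -0.009], [0.019, 0.001, -0.007], [0.02, 0.001, -0.005], [0.02, 0.001, -0.002], [0.02, 0.001, 0], [0.02, 0.001, 0.002], [0.02, 0, 0.005], [0.019, 0, 0.007]], turn=[6.65, 6.65, 6.65, 6.65, 6.65, 6.65, 6.65, 6.65, 6.65, 6.65, 6.65, 6.65, 6.65, 6.65, 6.65, 6.65, 6.65, 6.65, 6.65, 6.65])

```text
time_s: 3.57
eef_pos: [503.4, 260.5, 213.2]
ee_rot: [-0.605, 0.605, -0.366, 0.366]
force: [0.3, 0.7, -0.4]
grip_width: 0.999
```

Run:
```python
from plan import *
st(); plan((554.6,224.5,215),-82,0.0)
```

```text
t 3.57 pos [503.4 260.5 213.2] yaw -62.29 F [ 0.31  0.72 -0.42] gw 0.999 ydown [-1.e-04 -0.e+00 -1.e+00] j [15.5 24.  80.   0.  76.  77.8]
{"gripper": [0.0, 0.0, 0.0], "offset": [[0.0185, -0.0006, 0.0095], [0.0174, -0.0006, 0.0116], [0.0159, -0.0006, 0.0135]], "turn": [6.57, 6.57, 6.57]}
```

drive_tool(gripper=[0, 0, 0, 0, 0], offset=[[0.0185, 0, 0.0095], [0.0175, 0, 0.0115], [0.016, 0, 0.0135], [0, 0, 0], [0, 0, 0]], turn=[6.57, 6.57, 6.57, 0, 0])

```text
time_s: 3.98
eef_pos: [554.2, 224.8, 212.9]
ee_rot: [-0.535, 0.535, -0.462, 0.462]
force: [-0.1, -0.1, 1.4]
grip_width: 0.998
```

Run:
```python
from plan import *
st()
M,im,dep=snap("wrist","w1")
for q in ("pliers","grip","rack","slot1"):
    r=ctrl.pinpoint("wrist",q); print(q,[(tow(M,x["centre"]).round(1).tolist(),round(x["score"],2)) for x in r[:4]])
W=cloud("wrist",M,dep)
m=(np.hypot(W[...,0]-555,W[...,1]-224)<50)
for z0,z1 in ((145,175),(100,140)):
    P=W[m&(W[...,2]>z0)&(W[...,2]<z1)]; print(z0,len(P),cv2.minAreaRect(P[:,:2].astype(np.float32)), P[:,2].max())
m=(np.abs(W[...,2]-62)<3)&(np.hypot(W[...,0]-513,W[...,1]-218)<100);P=W[m];print(cv2.minAreaRect(P[:,:2].astype(np.float32)),np.median(P[:,2]))
```

```text
t 3.98 pos [554.2 224.8 212.9] yaw -81.64 F [-0.11 -0.1   1.37] gw 0.998 ydown [-7.e-04 -0.e+00 -1.e+00] j [10.9 28.  74.   0.  78.1 92.5]
pliers [([554.8, 226.4, 68.4], 0.88)]
grip [([550.7, 221.7, 126.2], 0.65), ([555.3, 223.1, 67.8], 0.42)]
rack [([479.7, 58.2, -0.5], 0.89), ([513.3, 218.5, -2.8], 0.87)]
slot1 [([518.0, 214.4, 58.6], 0.85), ([478.2, 57.6, 63.7], 0.81), ([552.3, 224.0, 60.1], 0.61), ([527.0, 54.5, 62.1], 0.59)]
145 627 ((555.4063720703125, 222.77999877929688), (12.195037841796875, 66.05870056152344), 8.655722618103027) 158.70463063615557
100 619 ((555.6085205078125, 223.16371154785156), (12.782140731811523, 61.16016387939453), 8.140406608581543) 139.90969036698087
((513.3792724609375, 216.89418029785156), (150.55589294433594, 70.35442352294922), 8.120060920715332) 61.45057301250239
```

View pics/w1.png

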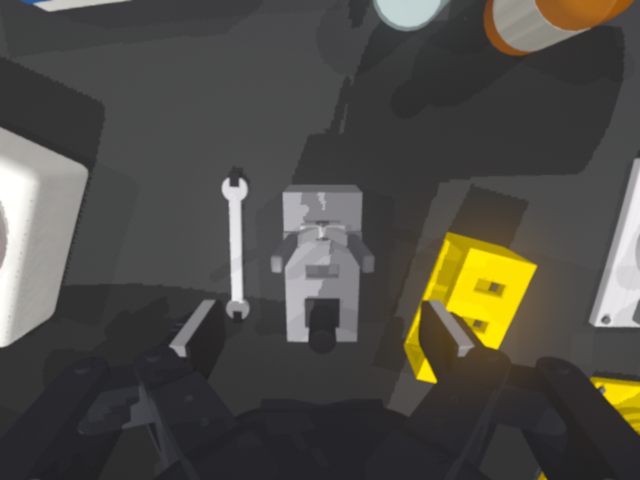

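Wrist view: the pliers are at px (322,238), the driver at (322,330) and the middle slot, at (322,272), is free. The measured grip axis is (555.5,223), yaw 8.2°. Now I descend and squeeze a few mm.

drive_tool(gripper=[0, 0, 0, 0, 0, 0.34, 0.34, 0.34, 0.34, 0.34, 0.34], offset=[[0.002, 0.027, 0.001], [0, 0.027, 0], [0, 0.027, 0], [0, 0.026, 0], [0, 0, 0], [0, 0, 0], [0, 0, 0], [0, 0, 0], [0, 0, 0], [0, 0, 0], [0, 0, 0]], turn=[0, 0, 0, 0, 0, 0, 0, 0, 0, 0, 0], force=60)

```text
time_s: 5.15
eef_pos: [556.9, 224.2, 110.1]
ee_rot: [0.537, -0.533, 0.461, -0.464]
force: [-0.6, 2.3, 8.5]
grip_width: 0.668
```

Run:
```python
from plan import *
st()
M,im,dep=snap("wrist","w2")
```

```text
t 5.15 pos [556.9 224.2 110.1] yaw -81.64 F [-0.58  2.28  8.51] gw 0.668 ydown [ 0.0066  0.0018 -1.    ] j [10.7 33.5 81.2  0.  64.9 92.4]
```

View pics/w2.png

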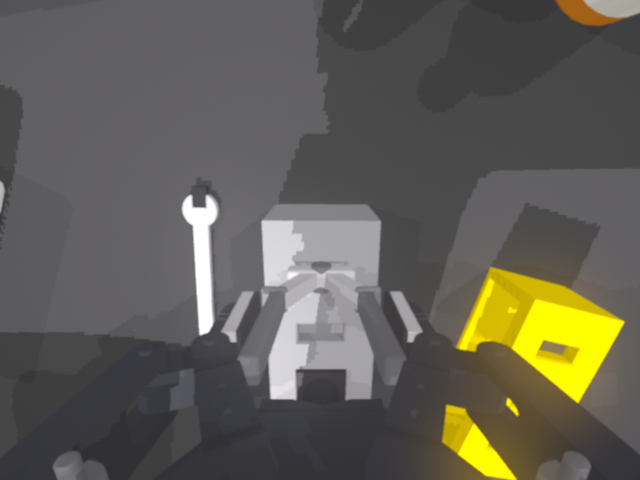

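The jaws are on the grips (contacts at px (265,320) and (375,320)) at 56.8 mm opening. Lifting.

drive_tool(gripper=[0.34, 0.34, 0.34, 0.34, 0.34, 0.34, 0.34, 0.34], offset=[[0, -0.01, 0], [0, -0.015, 0], [0, -0.02, 0], [0, -0.02, 0], [0, -0.02, 0], [0, -0.015, 0], [0, 0, 0], [0, 0, 0]], turn=[0, 0, 0, 0, 0, 0, 0, 0])

```text
time_s: 5.87
eef_pos: [555.5, 223.5, 207.7]
ee_rot: [0.536, -0.534, 0.462, -0.463]
force: [-0.4, -0.5, -1.7]
grip_width: 0.662
```

Run:
```python
from plan import *
st()
M,im,dep=snap("wrist","w3")
for q in ("pliers","grip","tip_l"):
    r=ctrl.pinpoint("wrist",q); print(q,[(tow(M,x["centre"]).round(1).tolist(),round(x["score"],2)) for x in r[:4]])
M,im,dep=snap("scene","s3")
cv2.imwrite("pics/s3c.png",cv2.resize(im[150:330,380:560,::-1],(600,600)))
```

```text
t 5.87 pos [555.5 223.5 207.7] yaw -81.66 F [-0.43 -0.51 -1.73] gw 0.662 ydown [ 2.5e-03  4.0e-04 -1.0e+00] j [10.7 28.2 74.5 -0.  77.2 92.4]
pliers [([553.5, 223.1, 168.3], 0.77), ([514.0, 215.9, -4.7], 0.45)]
grip [([554.9, 227.7, 114.6], 0.41)]
tip_l [([553.0, 230.2, 117.1], 0.86), ([548.9, 213.5, 113.1], 0.65)]
```

View pics/w3.png

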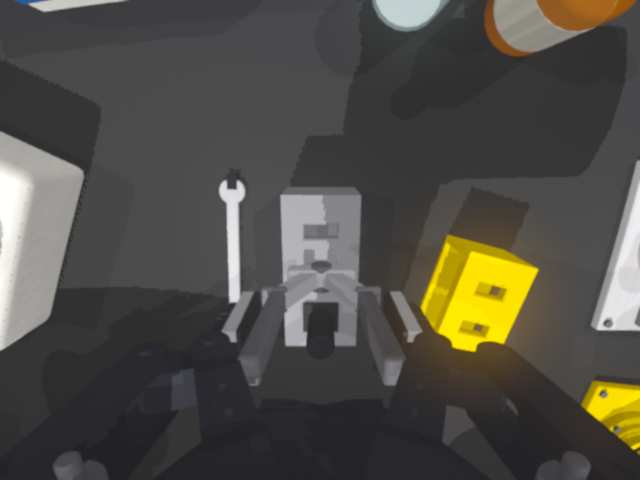

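View pics/s3c.png

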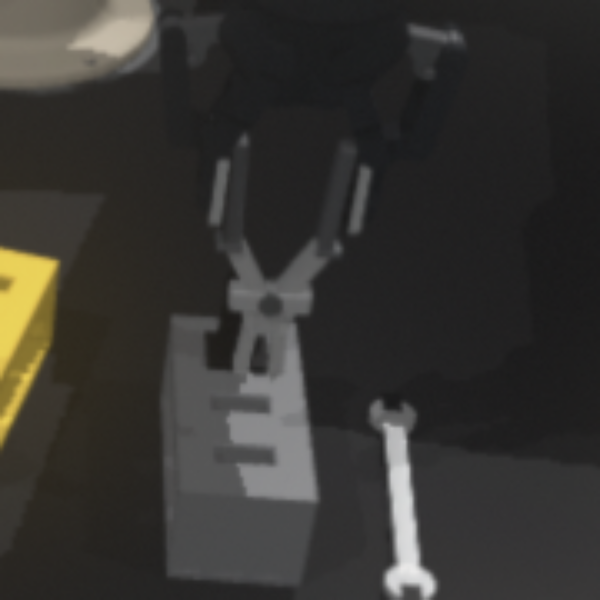

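Held upright, with tips clear of the rack (pins at s3c px (240,370) and (275,370)). Now to the ring, stopping short on the gap side for a close look.

Run:
```python
from plan import *
plan((648,-158,215),-64,0.36,step=30)
```

```text
{"gripper": [0.36, 0.36, 0.36, 0.36, 0.36, 0.36, 0.36, 0.36, 0.36, 0.36, 0.36, 0.36, 0.36, 0.36], "offset": [[0.0279, -0.0007, 0.0026], [0.028, -0.0007, 0.002], [0.028, -0.0007, 0.0014], [0.028, -0.0006, 0.0008], [0.028, -0.0007, 0.0002], [0.0281, -0.0007, -0.0005], [0.028, -0.0007, -0.001], [0.028, -0.0007, -0.0017], [0.0279, -0.0007, -0.0023], [0.0279, -0.0006, -0.0029], [0.0278, -0.0007, -0.0036], [0.0277, -0.0007, -0.0041], [0.0277, -0.0007, -0.0048], [0.0275, -0.0007, -0.0053]], "turn": [-1.26, -1.26, -1.27, -1.26, -1.26, -1.26, -1.26, -1.26, -1.27, -1.26, -1.26, -1.26, -1.26, -1.26]}
```

drive_tool(gripper=[0.36, 0.36, 0.36, 0.36, 0.36, 0.36, 0.36, 0.36, 0.36, 0.36, 0.36, 0.36, 0.36, 0.36, 0.36, 0.36], offset=[[0.028, -0.001, 0.0025], [0.028, 0, 0.002], [0.028, -0.001, 0.0015], [0.028, -0.001, 0.001], [0.028, 0, 0], [0.028, -0.001, -0.0005], [0.028, -0.001, -0.001], [0.028, -0.001, -0.0015], [0.028, 0, -0.0025], [0.028, -0.001, -0.003], [0.028, -0.001, -0.0035], [0.028, 0, -0.004], [0.0275, -0.001, -0.005], [0.0275, -0.001, -0.0055], [0, 0, 0], [0, 0, 0]], turn=[-1.26, -1.26, -1.26, -1.26, -1.26, -1.26, -1.26, -1.26, -1.26, -1.26, -1.26, -1.26, -1.26, -1.26, 0, 0])

```text
time_s: 7.45
eef_pos: [648.0, -159.8, 215.1]
ee_rot: [-0.599, 0.599, -0.376, 0.375]
force: [-1.2, 0.7, -0.8]
grip_width: 0.644
```

Run:
```python
from plan import *
st()
M,im,dep=snap("wrist","w4")
for q in ("pliers","grip","tip_l","eye_l","ring","spindle_top"):
    r=ctrl.pinpoint("wrist",q); print(q,[(tow(M,x["centre"]).round(1).tolist(),round(x["score"],2)) for x in r[:4]])
W=cloud("wrist",M,dep)
m=(np.hypot(W[...,0]-590,W[...,1]-188)<35)
```

```text
t 7.45 pos [ 648.  -159.8  215.1] yaw -64.14 F [-1.16  0.71 -0.78] gw 0.644 ydown [-1.4e-03  7.0e-04 -1.0e+00] j [-23.9  37.3  58.6   0.   84.2  40.3]
pliers [([646.3, -160.7, 173.7], 0.96)]
grip []
tip_l [([645.5, -169.2, 119.2], 0.88), ([641.6, -156.5, 124.4], 0.68), ([591.0, -188.4, 91.6], 0.18)]
eye_l []
ring [([646.1, -169.7, 116.1], 0.21)]
spindle_top [([592.9, -190.3, 90.8], 0.89)]
```

View pics/w4.png

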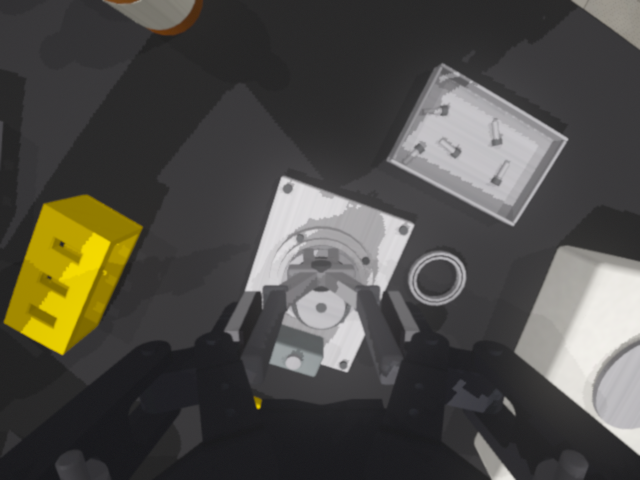

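Run:
```python
from plan import *
d=np.load("pics/w4.npz"); im=d["im"];M=d["M"]; W=cloud("wrist",M,d["dep"])
cv2.imwrite("pics/w4c.png",cv2.resize(im[225:345,240:400,::-1],(800,600),interpolation=cv2.INTER_CUBIC))
r=np.hypot(W[...,0]-591,W[...,1]+188)
m=(r<26)&(abs(W[...,2]-91)<2.5); P=W[m]; print("end",len(P),P.mean(0),cv2.minEnclosingCircle(P[:,:2].astype(np.float32)))
ring=(r<40)&(W[...,2]>76)&(W[...,2]<86)
P=W[ring]; print(len(P)); 
out=im.copy(); out[ring]=(255,0,0); out[m]=(0,255,0)
tip=(np.hypot(W[...,0]-648,W[...,1]+160)<25)&(W[...,2]>110)&(W[...,2]<150); out[tip]=(0,0,255)
P=W[tip]; print("pl",P.mean(0),P[:,2].min())
cv2.imwrite("pics/w4d.png",cv2.resize(out[225:345,240:400,::-1],(800,600),interpolation=cv2.INTER_NEAREST))
```

```text
end 1418 [ 588.07453081 -189.55817887   91.17714657] ((588.96142578125, -189.03900146484375), 21.17974090576172)
269
pl [ 648.94210699 -160.22771249  137.56698297] 124.99236962694297
```

View pics/w4c.png

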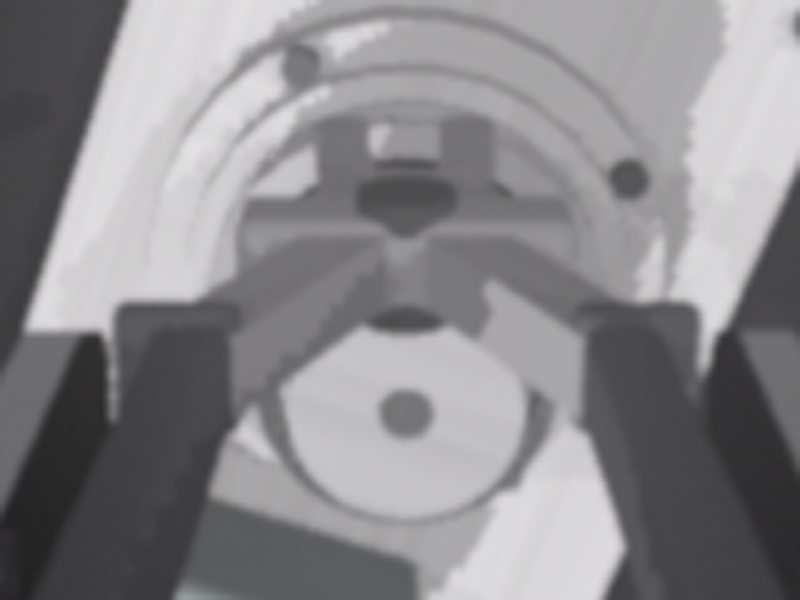

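View pics/w4d.png

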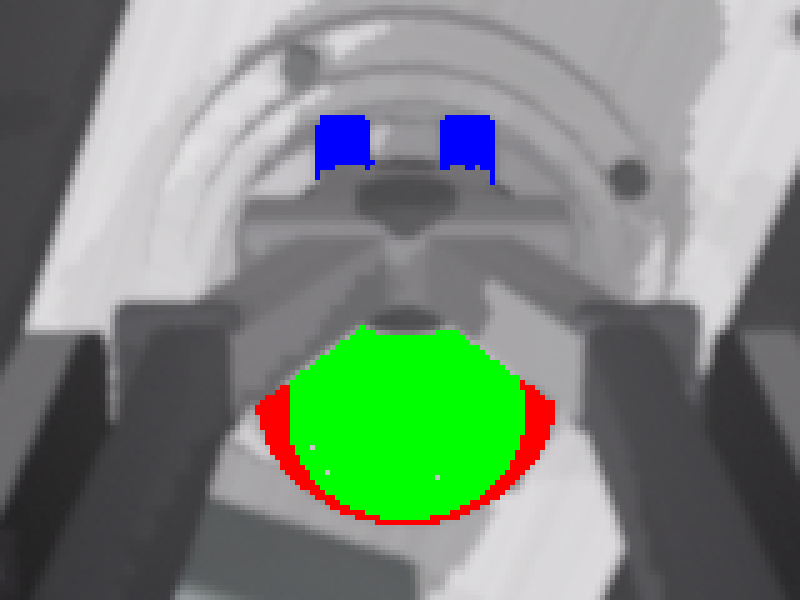

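Run:
```python
from plan import *
d=np.load("pics/w4.npz"); M=d["M"]; W=cloud("wrist",M,d["dep"])
T=M@np.linalg.inv(np.array(ctrl.camera_params("wrist")["tool_from_camera"]))
L=(np.linalg.inv(T)@np.c_[W.reshape(-1,3),np.ones(480*640)].T).T[:,:3].reshape(480,640,3)
for v in range(244,290,2):
    row=L[v]; k=(abs(row[:,0])<25)&(row[:,1]<110)&(row[:,1]>20)&(abs(row[:,2])<25)
    if k.any():
        u=np.where(k)[0]; print(v,u.min(),u.max(),k.sum(),"x",row[k,0].min().round(1),row[k,0].max().round(1),"y",np.median(row[k,1]).round(1),"z",np.median(row[k,2]).round(1))
```

```text
248 304 337 18 x -11.3 12.7 y 88.3 z 1.1
250 303 338 22 x -11.7 13.2 y 83.9 z 0.9
252 303 338 22 x -11.6 13.0 y 79.1 z 0.9
254 303 338 22 x -11.6 12.8 y 74.3 z 1.0
256 303 338 22 x -11.7 12.8 y 69.7 z 1.2
258 303 338 23 x -11.7 12.9 y 65.5 z 1.2
260 303 338 36 x -11.7 13.0 y 60.7 z 1.4
262 303 338 36 x -10.3 11.9 y 45.9 z 5.3
264 291 351 61 x -17.0 19.3 y 46.7 z 3.8
266 289 353 65 x -18.1 20.4 y 43.0 z 3.8
268 288 354 66 x -18.3 20.9 y 39.7 z 3.8
270 287 354 67 x -18.9 20.4 y 38.1 z 3.2
272 287 355 69 x -18.7 21.1 y 37.6 z 2.1
274 287 354 68 x -18.6 20.4 y 34.9 z 2.0
276 287 354 67 x -18.8 20.2 y 31.8 z 2.0
278 287 354 68 x -18.7 20.4 y 28.7 z 2.1
280 286 355 68 x -17.7 19.6 y 25.7 z 2.1
282 283 359 77 x -19.1 21.5 y 23.1 z 2.0
284 288 355 50 x -16.3 19.1 y 28.5 z -1.4
286 300 342 43 x -10.0 12.3 y 29.9 z -3.3
288 300 342 43 x -10.0 12.4 y 30.1 z -4.6
```

drive_tool(gripper=[0.36, 0.36, 0.36, 0.36, 0.36], offset=[[0, 0.004, -0.012], [0, 0.004, -0.012], [0, 0.005, -0.0115], [0, 0, 0], [0, 0, 0]], turn=[0, 0, 0, 0, 0])

```text
time_s: 8.22
eef_pos: [616.3, -173.9, 203.6]
ee_rot: [0.6, -0.599, 0.375, -0.375]
force: [-0.1, 0.1, -1.7]
grip_width: 0.638
```

Run:
```python
from plan import *
st()
M,im,dep=snap("wrist","w5")
for q in ("tip_l","eye_l","ring","spindle_top"):
    r=ctrl.pinpoint("wrist",q); print(q,[(tow(M,x["centre"]).round(1).tolist(),round(x["score"],2)) for x in r[:4]])
cv2.imwrite("pics/w5c.png",cv2.resize(im[205:325,240:400,::-1],(800,600),interpolation=cv2.INTER_CUBIC))
```

```text
t 8.22 pos [ 616.3 -173.9  203.6] yaw -64.04 F [-0.08  0.06 -1.68] gw 0.638 ydown [ 2.e-04  1.e-04 -1.e+00] j [-26.2  33.9  66.    0.   80.1  37.8]
tip_l [([611.5, -170.0, 109.8], 0.77), ([613.3, -186.8, 110.3], 0.75)]
eye_l [([618.2, -181.0, 77.3], 0.65), ([612.1, -169.3, 80.8], 0.56)]
ring []
spindle_top []
```

View pics/w5c.png

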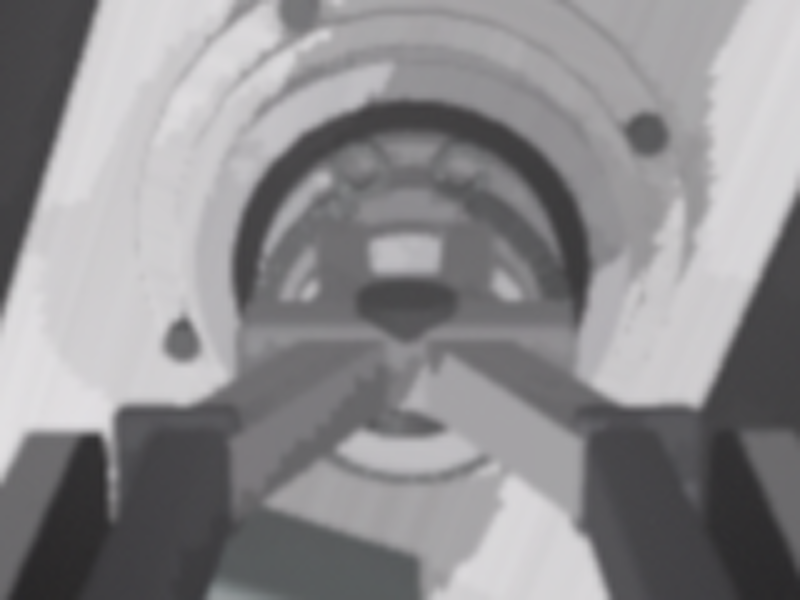

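Run:
```python
from plan import *
d=np.load("pics/w5.npz"); im=d["im"]
c=im[225:270,290:350]; g=cv2.cvtColor(c,cv2.COLOR_RGB2GRAY)
g=cv2.resize(cv2.normalize(g,None,0,255,cv2.NORM_MINMAX),(800,600),interpolation=cv2.INTER_NEAREST)
cv2.imwrite("pics/w5e.png",g)
W=cloud("wrist",d["M"],d["dep"])
print(W[234:244,305:338:1,2].round(0).astype(int))
```

```text
[[50 50 50 80 81 82 82 81 82 81 79 59 59 59 58 58 59 59 58 58 59 59 59 79
  81 83 82 82 82 81 80 49 50]
 [49 51 80 80 81 82 81 82 82 82 81 81 58 59 58 59 58 59 58 59 60 60 80 81
  81 81 81 81 83 82 82 81 50]
 [51 53 81 82 82 82 81 82 82 82 82 82 81 59 58 59 57 58 59 59 58 59 82 82
  82 82 81 82 82 82 81 81 80]
 [54 81 82 82 81 60 60 58 58 59 82 82 81 58 58 59 60 59 59 58 59 79 81 82
  82 58 58 60 59 60 80 82 82]
 [58 82 82 82 59 58 59 59 58 59 82 81 81 64 63 64 64 63 63 65 63 81 81 83
  58 58 58 58 59 58 81 83 82]
 [58 81 83 83 59 59 58 58 59 64 82 82 80 66 67 68 67 67 67 66 67 82 81 81
  64 63 57 58 59 59 80 81 81]
 [59 81 82 82 79 59 64 65 67 67 82 81 81 70 70 70 71 70 70 70 70 83 82 82
  79 66 65 64 62 59 81 80 81]
 [59 82 81 81 81 78 67 68 69 80 82 82 82 74 73 72 75 74 73 74 74 72 82 81
  81 79 70 69 67 79 81 82 82]
 [59 59 82 81 82 82 80 80 82 82 81 82 76 77 76 77 76 75 77 76 77 76 82 83
  81 82 81 81 80 80 80 82 82]
 [60 65 79 82 81 82 83 81 83 82 82 82 79 79 78 77 78 78 78 78 79 77 78 81
  82 82 81 80 82 80 81 81 67]]
```

View pics/w5e.png

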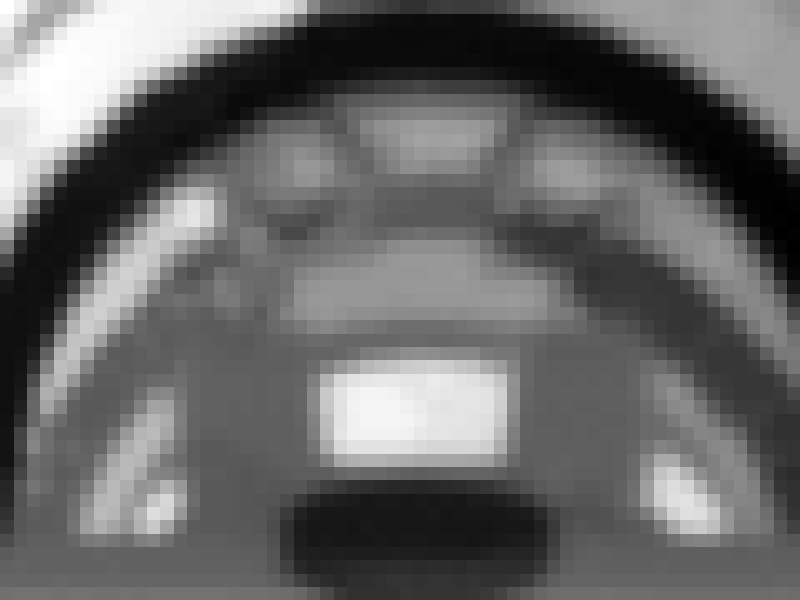

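```bash
cat > eyes.py <<'E'
from plan import *
from scipy import ndimage as ndi
def eyes(fn,zt=82.3,yaw=None):
    d=np.load(f"pics/{fn}.npz"); M=d["M"]; dep=d["dep"]; W=cloud("wrist",M,dep)
    T=M@np.linalg.inv(np.array(ctrl.camera_params("wrist")["tool_from_camera"])); Ti=np.linalg.inv(T)
    o=M[:3,3]; D=W-o; S=o+D*((zt-o[2])/D[...,2])[...,None]   # ray at plane zt
    L=(Ti@np.c_[S.reshape(-1,3),np.ones(480*640)].T).T[:,:3].reshape(480,640,3)
    Lw=(Ti@np.c_[W.reshape(-1,3),np.ones(480*640)].T).T[:,:3].reshape(480,640,3)
    top=abs(W[...,2]-zt+0.5)<2.6
    win=(abs(Lw[...,0])<30)&(abs(Lw[...,2])<60)
    top&=win
    fill=ndi.binary_fill_holes(top); hole=fill&~top
    lab,n=ndi.label(hole)
    res=[]
    for i in range(1,n+1):
        k=lab==i
        if k.sum()>=8: res.append((k.sum(),L[k].mean(0),S[k].mean(0)))
    # pliers: block and noses in tool frame
    return res,W,Lw,T
if __name__=="__main__":
    import sys
    res,W,Lw,T=eyes(sys.argv[1])
    for n,l,w in res: print("hole",n,"tool",l.round(2),"world",w.round(2))
    m=(Lw[...,1]>60)&(Lw[...,1]<92)&(abs(Lw[...,0])<20)&(abs(Lw[...,2])<8)
    P=Lw[m]; print("noses n",len(P),"x",np.percentile(P[:,0],[0.5,99.5]).round(2),"z med",np.median(P[:,2]).round(2),"inner",P[P[:,0]<0.5,0].max().round(2),P[P[:,0]>0.5,0].min().round(2),"ymax",np.percentile(P[:,1],99))
    m=(Lw[...,1]>37)&(Lw[...,1]<47)&(abs(Lw[...,0])<25)&(Lw[...,2]>2.5)&(Lw[...,2]<6);P=Lw[m];print("block x",np.percentile(P[:,0],[0.5,99.5]).round(2),"z",np.median(P[:,2]))
E
python3 eyes.py w5; python3 eyes.py w4
```

```text
hole 26 tool [ -6.6  121.33  -1.28] world [ 612.31 -168.47   82.3 ]
hole 28 tool [  9.84 121.33  -1.4 ] world [ 619.41 -183.3    82.3 ]
noses n 300 x [-11.73  13.15] z med 0.38 inner 0.47 1.12 ymax 89.05167840133592
block x [-18.09  19.86] z 3.291763623466096
noses n 301 x [-11.73  13.16] z med 1.08 inner 0.47 1.12 ymax 89.15122255527845
block x [-18.08  20.06] z 3.6965429469677247
```

Eye holes at px (313,239) and (333,239) resolve in depth: spacing 16.4 mm (expected 16.5), yaw aligned within 0.5°. The gap in the race shows z≈58.5. Next I shift +0.9 in x and +1.1 in z, then descend part way.

drive_tool(gripper=[0.36, 0.36, 0.36, 0.36, 0.36], offset=[[0.001, 0.007, 0.001], [0, 0.007, 0], [0, 0.006, 0], [0, 0, 0], [0, 0, 0]], turn=[0, 0, 0, 0, 0])

```text
time_s: 8.88
eef_pos: [617.4, -174.4, 182.6]
ee_rot: [-0.6, 0.6, -0.375, 0.374]
force: [-0.5, -0.9, -0.7]
grip_width: 0.643
```

```bash
python3 - <<'E'
from plan import *
st()
M,im,dep=snap("wrist","w6")
g=cv2.cvtColor(im[235:280,290:350],cv2.COLOR_RGB2GRAY)
cv2.imwrite("pics/w6e.png",cv2.resize(cv2.normalize(g,None,0,255,cv2.NORM_MINMAX),(800,600),interpolation=cv2.INTER_NEAREST))
E
python3 eyes.py w6
```

```text
t 8.88 pos [ 617.4 -174.4  182.6] yaw -64.02 F [-0.46 -0.92 -0.73] gw 0.643 ydown [-1.1e-03  6.0e-04 -1.0e+00] j [-26.2  34.9  67.4   0.   77.7  37.8]
noses n 295 x [-11.8   13.08] z med 1.4 inner 0.47 1.12 ymax 88.16680459843896
block x [-18.13  20.28] z 3.8590963190915772
```

View pics/w6e.png

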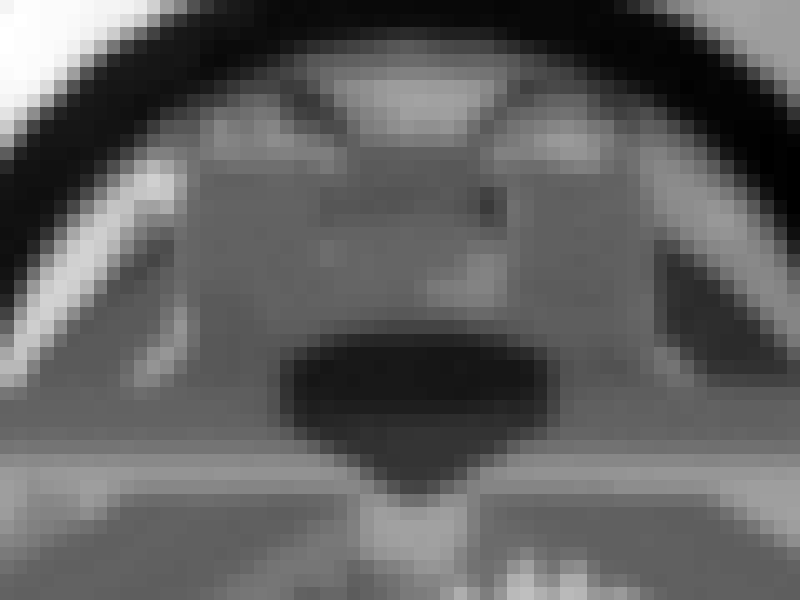

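drive_tool(gripper=[0.36, 0.36, 0.36, 0.36, 0.36, 0.36], offset=[[0, 0.003, 0], [0, 0.002, 0], [0, 0.0015, 0], [0, 0.0015, 0], [0, 0, 0], [0, 0, 0]], turn=[0, 0, 0, 0, 0, 0])

```text
time_s: 9.43
eef_pos: [617.6, -174.5, 175.3]
ee_rot: [-0.6, 0.6, -0.375, 0.375]
force: [-0.6, -0.3, -1.5]
grip_width: 0.641
```

```bash
python3 - <<'E'
from plan import *
st()
M,im,dep=snap("wrist","w7")
g=cv2.cvtColor(im[235:280,290:350],cv2.COLOR_RGB2GRAY)
cv2.imwrite("pics/w7e.png",cv2.resize(cv2.normalize(g,None,0,255,cv2.NORM_MINMAX),(800,600),interpolation=cv2.INTER_NEAREST))
E
python3 eyes.py w7
```

```text
t 9.43 pos [ 617.6 -174.5  175.3] yaw -64.02 F [-0.57 -0.35 -1.51] gw 0.641 ydown [-1.e-04  0.e+00 -1.e+00] j [-26.2  35.2  68.   -0.   76.7  37.8]
noses n 297 x [-11.71  13.06] z med 1.44 inner 0.47 1.12 ymax 88.47333108115542
block x [-18.13  20.3 ] z 3.8433353884664143
```

View pics/w7e.png

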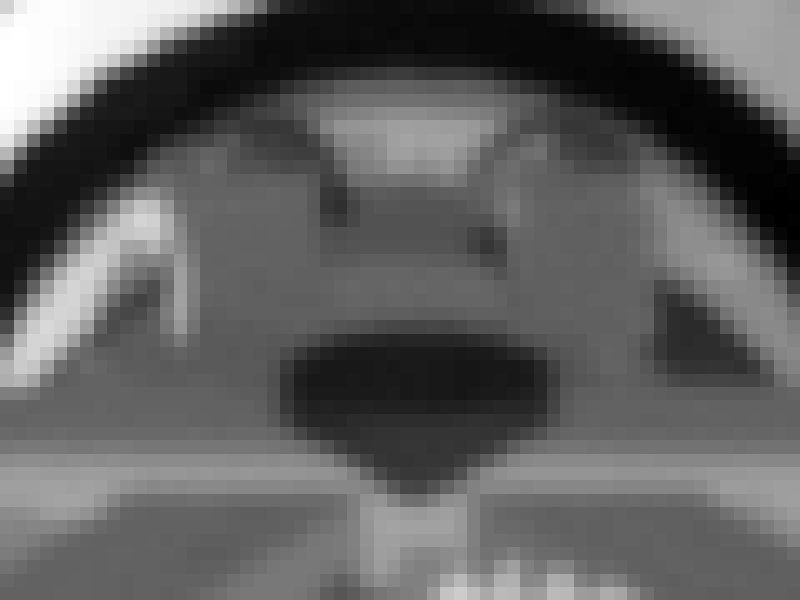

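drive_tool(gripper=[0.36, 0.36, 0.36, 0.36, 0.36], offset=[[0, 0.001, 0], [0, 0.001, 0], [0, 0.001, 0], [0, 0, 0], [0, 0, 0]], turn=[0, 0, 0, 0, 0])

```text
time_s: 9.9
eef_pos: [617.6, -174.5, 172.2]
ee_rot: [-0.6, 0.6, -0.375, 0.375]
force: [-0.0, 0.3, -1.2]
grip_width: 0.642
```

```bash
python3 - <<'E'
from plan import *
st()
M,im,dep=snap("wrist","w8")
g=cv2.cvtColor(im[235:280,290:350],cv2.COLOR_RGB2GRAY)
cv2.imwrite("pics/w8e.png",cv2.resize(cv2.normalize(g,None,0,255,cv2.NORM_MINMAX),(800,600),interpolation=cv2.INTER_NEAREST))
W=cloud("wrist",M,dep); print(W[240:252,300:344:2,2].round(0).astype(int))
M,im,dep=snap("scene","s8")
cv2.imwrite("pics/s8c.png",cv2.resize(im[180:270,170:290,::-1],(800,600),interpolation=cv2.INTER_CUBIC))
E
python3 eyes.py w8
```

```text
t 9.9 pos [ 617.6 -174.5  172.2] yaw -64.02 F [-0.04  0.27 -1.21] gw 0.642 ydown [-2.e-04  1.e-04 -1.e+00] j [-26.2  35.4  68.3   0.   76.4  37.8]
[[50 49 50 49 50 50 49 50 49 50 50 50 50 50 50 50 50 49 49 50 50 49]
 [49 50 51 50 50 49 50 48 50 49 51 50 51 50 50 51 49 49 50 50 50 50]
 [50 51 50 50 51 50 50 52 52 53 53 53 52 51 50 50 48 49 49 49 51 50]
 [51 50 49 50 49 51 52 55 54 54 56 56 56 55 52 51 50 50 50 50 50 50]
 [49 50 50 50 52 55 57 57 58 59 59 59 59 56 56 55 54 50 50 52 50 50]
 [51 49 50 79 81 80 79 59 59 59 58 58 58 59 58 82 80 80 52 50 50 49]
 [50 50 53 81 82 83 80 59 58 60 57 58 59 58 80 82 81 81 80 51 50 50]
 [50 52 81 82 81 81 83 79 59 60 59 60 58 78 82 81 81 82 82 53 50 49]
 [52 55 85 85 84 85 86 82 57 59 59 58 59 81 83 84 84 84 85 57 53 49]
 [54 59 87 86 88 88 87 82 59 59 59 58 59 81 85 87 87 85 87 85 57 51]
 [57 59 88 90 90 90 89 82 64 65 65 64 64 81 88 90 89 89 89 89 60 55]
 [58 58 91 91 92 92 92 82 67 68 68 67 68 81 87 92 92 92 92 92 59 58]]
noses n 385 x [-13.08  13.44] z med 1.36 inner 0.47 1.12 ymax 91.70537740060045
block x [-18.08  20.34] z 3.8472612506565156
```

View pics/w8e.png

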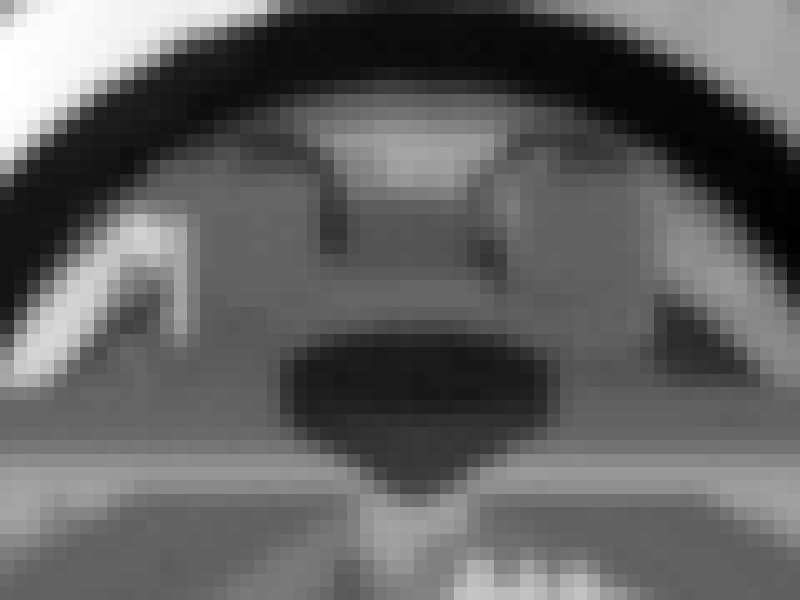

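View pics/s8c.png

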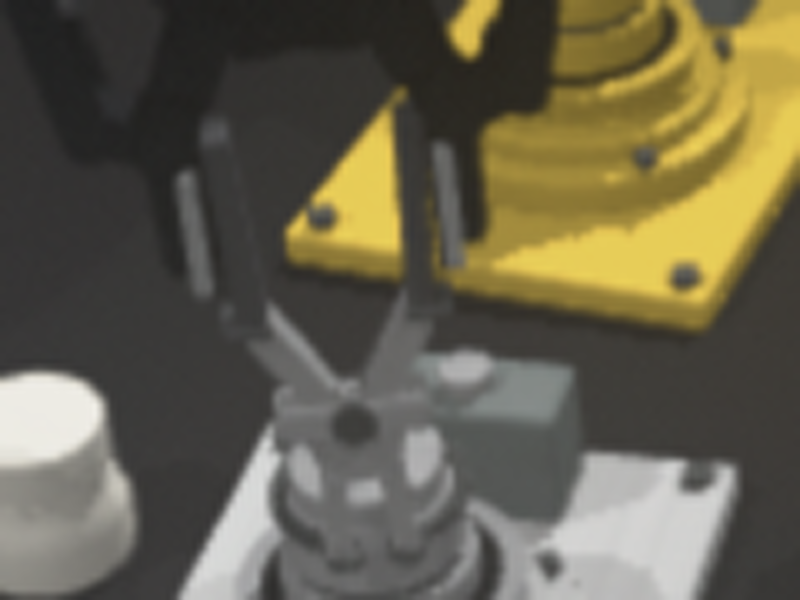

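Force is near zero and the shoulders (z≈84.5) are just over the lugs (z≈82), so the pins are in the eyes. Now I spread a little at a time, compensating for the pads' forward swing.

drive_tool(gripper=[0.38, 0.4, 0.42, 0.44, 0.44, 0.44], offset=[[0, 0, 0], [0, -0.0005, 0], [0, -0.0005, 0], [0, -0.0005, 0], [0, 0, 0], [0, 0, 0]], turn=[0, 0, 0, 0, 0, 0], force=90)

```text
time_s: 10.5
eef_pos: [617.6, -174.6, 173.8]
ee_rot: [-0.6, 0.6, -0.375, 0.375]
force: [-0.4, -0.2, -1.0]
grip_width: 0.561
```

```bash
cat > look.py <<'E'
from plan import *
import sys
fn=sys.argv[1]; st()
M,im,dep=snap("wrist",fn)
g=cv2.cvtColor(im[235:280,290:350],cv2.COLOR_RGB2GRAY)
cv2.imwrite(f"pics/{fn}e.png",cv2.resize(cv2.normalize(g,None,0,255,cv2.NORM_MINMAX),(800,600),interpolation=cv2.INTER_NEAREST))
W=cloud("wrist",M,dep); T=T_tool(); Lw=(np.linalg.inv(T)@np.c_[W.reshape(-1,3),np.ones(480*640)].T).T[:,:3].reshape(480,640,3)
L=Lw
# block: front face rows; top edge & bottom edge in tool y
m=(abs(L[...,0])<19)&(L[...,2]>2.8)&(L[...,2]<5.2)&(L[...,1]>25)&(L[...,1]<60)
P=L[m]; print("block face y range",np.percentile(P[:,1],[2,98]).round(1),"x",np.percentile(P[:,0],[1,99]).round(1),"z",np.median(P[:,2]).round(2))
print("world z:");print(W[240:262:1,290:354:2,2].round(0).astype(int))
for nm,lo,hi in(("nose",62,84),):
    m=(L[...,1]>lo)&(L[...,1]<hi)&(abs(L[...,0])<32)&(abs(L[...,2]-1.2)<1.8); P=L[m]
    for v in range(240,290,4):
        k=m[v]
        if k.sum()>5: print(v,"x",L[v][k,0].min().round(1),L[v][k,0].max().round(1),"neg max",L[v][k&(L[v][:,0]<0),0].max().round(1) if (k&(L[v][:,0]<0)).any() else None,"pos min",L[v][k&(L[v][:,0]>1),0].min().round(1) if (k&(L[v][:,0]>1)).any() else None,"y",np.median(L[v][k,1]).round(1))
# ring top surface
T5=(W[...,2]>79.0)&(W[...,2]<83.5)
E
python3 look.py w9
```

```text
t 10.5 pos [ 617.6 -174.6  173.8] yaw -64.02 F [-0.35 -0.16 -1.02] gw 0.561 ydown [ 0. -0. -1.] j [-26.2  35.3  68.1  -0.   76.6  37.8]
block face y range [27.1 48.7] x [-17.9  18.7] z 3.69
world z:
[[                  50                   50                   49
                    48                   49                   50
                    50                   50                   50
                    50                   51                   50
                    51                   51                   49
                    51                   50                   49
                    50                   51                   51
                    49                   49                   51
                    49                   50                   50
                    50                   50                   51
                    50                   49]
 [                  49                   49                   49
                    49                   50                   49
                    51                   49                   51
           
[... 13921 characters left out ...]
        116                  127
                   128                  128                  128
                   128                  129                  127
                   128                  128                  127
                   115                  116                  117
                   116                   93                   82
                    82                   80                   59
                    60                   51]]
252 x -13.2 14.3 neg max -5.8 pos min 7.4 y 78.2
256 x -11.9 13.1 neg max -4.9 pos min 6.4 y 68.8look.py:12: RuntimeWarning: invalid value encountered in cast
  print("world z:");print(W[240:262:1,290:354:2,2].round(0).astype(int))
```

View pics/w9e.png

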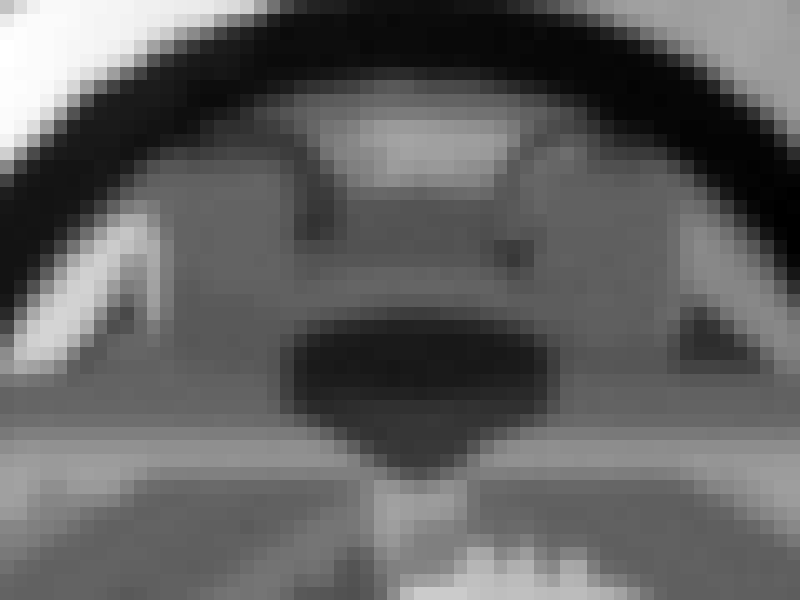

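```bash
cat > look.py <<'E'
from plan import *
import sys
def load(fn):
    d=np.load(f"pics/{fn}.npz"); M=d["M"]; W=cloud("wrist",M,d["dep"])
    T=M@np.linalg.inv(np.array(ctrl.camera_params("wrist")["tool_from_camera"]))
    L=(np.linalg.inv(T)@np.c_[W.reshape(-1,3),np.ones(480*640)].T).T[:,:3].reshape(480,640,3)
    return W,L,T,d["im"]
def info(fn):
    W,L,T,im=load(fn)
    m=(abs(L[...,0]-0.9)>11)&(abs(L[...,0]-0.9)<19)&(abs(L[...,2])<8)&(L[...,1]>22)&(L[...,1]<60)
    # rows: detect top face as pixels with z<2.2
    P=L[m&(L[...,2]<2.0)&(L[...,2]>-6)]; F=L[m&(L[...,2]>2.8)]
    h,e=np.histogram(P[:,1],bins=np.arange(20,55,1.0)); b=e[h.argmax()]
    q=P[abs(P[:,1]-b-.5)<1.5]
    print(fn,"TCPz",T[2,3].round(1),"block top y",q[:,1].mean().round(2),len(q),"-> shoulder z",(T[2,3]-q[:,1].mean()-52).round(2),"face z",np.median(F[:,2]).round(2))
    # lug extents on top surface (ring)
    zr=np.nanmedian(W[...,2][(abs(L[...,0])<34)&(abs(W[...,2]-81)<2.5)&(abs(L[...,2])<12)])
    for v in range(236,262):
        k=(abs(W[v,:,2]-81.5)<2.2)&(abs(L[v,:,0])<34)&(abs(L[v,:,2])<12)
        x=L[v,k,0]
        if (x<1).sum()>3 and (x>1).sum()>3 : print("  lug row",v,"L",x[x<1].min().round(1),x[x<1].max().round(1),"R",x[x>1].min().round(1),x[x>1].max().round(1),"z",np.median(L[v,k,2]).round(1))
    for v in range(240,275):
        k=(L[v,:,1]>70)&(L[v,:,1]<86)&(abs(L[v,:,0])<34)&(abs(L[v,:,2]-1)<2.2); x=L[v,k,0]
        if k.sum()>10: print("  nose row",v,"x",x.min().round(1),x[x<1].max().round(1),x[x>1].min().round(1),x.max().round(1),"y",np.median(L[v,k,1]).round(1))
if __name__=="__main__":
    fn=sys.argv[1]
    if len(sys.argv)==2:
        st(); M,im,dep=snap("wrist",fn)
        g=im[220:295,270:370,::-1]
        cv2.imwrite(f"pics/{fn}e.png",cv2.resize(cv2.convertScaleAbs(g,alpha=1.5),(800,600),interpolation=cv2.INTER_CUBIC))
    info(fn)
E
for i in 5 6 7 8 9; do python3 look.py w$i x; done
```

```text
w5 TCPz 203.6 block top y 37.63 95 -> shoulder z 114.0 face z 3.15
  lug row 236 L -10.5 -2.2 R 6.0 14.3 z 1.0
  lug row 237 L -11.3 -2.2 R 6.0 14.2 z 0.1
  lug row 238 L -11.3 -2.3 R 5.2 14.2 z -0.7
  lug row 239 L -11.3 -2.3 R 5.2 14.3 z -1.7
  lug row 240 L -11.4 -2.3 R 5.2 14.3 z -2.5
  lug row 241 L -11.3 -2.2 R 6.0 14.3 z -3.3
  lug row 242 L -10.5 -3.1 R 6.0 14.3 z -4.1
  lug row 243 L -9.7 -3.1 R 6.8 13.5 z -4.9
  lug row 244 L -11.4 -1.5 R 1.9 15.1 z -6.0
  lug row 245 L -13.1 0.2 R 1.0 16.9 z -7.0
  lug row 246 L -13.8 0.2 R 1.0 17.7 z -7.8
  lug row 247 L -15.6 0.2 R 1.0 18.5 z -8.6
  lug row 248 L -16.5 0.2 R 1.0 20.3 z -9.5
  lug row 249 L -17.3 0.2 R 1.9 21.1 z -10.2
  lug row 250 L -18.1 -3.9 R 16.0 22.0 z -11.1
  nose row 251 x -11.7 -4.6 6.8 13.2 y 83.4
  nose row 252 x -11.6 -4.6 6.1 13.1 y 81.2
  nose row 253 x -11.7 -4.5 6.7 13.1 y 78.9
  nose row 254 x -10.7 -4.4 6.0 12.9 y 76.4
  nose row 255 x -10.5 -4.4 5.9 12.7 y 74.1
  nose row 256 x -10.4 -4.3 5.8 12.8 y 72.1
w6 TCPz 182.6 block top y 37.66 65 -> shoulder z 92.96 face z 3.73
  lug row 241 L -8.8 -6.5 R 7.2 
[... 2323 characters left out ...]
12.7 y 73.3
  nose row 255 x -10.4 -4.3 5.8 12.8 y 70.8
w9 TCPz 173.8 block top y 39.85 76 -> shoulder z 81.97 face z 3.59
  lug row 245 L -10.0 -5.6 R 7.7 12.2 z 2.1
  lug row 246 L -11.5 -4.8 R 6.3 12.9 z 1.3
  lug row 247 L -12.8 -4.1 R 6.2 15.1 z 0.9
  lug row 248 L -6.2 -4.1 R 5.5 7.7 z -0.3
  lug row 260 L -17.7 -13.8 R 15.9 18.3 z -9.5
  lug row 261 L -18.4 -13.9 R 16.0 19.8 z -10.3
  nose row 249 x -13.2 -6.7 8.2 14.0 y 84.8
  nose row 250 x -13.1 -6.7 8.2 15.4 y 83.1
  nose row 251 x -13.1 -5.9 8.1 15.4 y 80.5
  nose row 252 x -13.2 -5.8 7.4 15.4 y 78.2
  nose row 253 x -13.1 -5.8 7.3 14.3 y 75.7
  nose row 254 x -11.9 -5.0 7.2 14.4 y 73.7
  nose row 255 x -11.9 -5.0 6.5 14.4 y 71.6
```

drive_tool(gripper=[0.46, 0.48, 0.5, 0.52, 0.54, 0.54, 0.54], offset=[[0, -0.0005, 0], [0, -0.0005, 0], [0, -0.0005, 0], [0, -0.0005, 0], [0, -0.0005, 0], [0, 0, 0], [0, 0, 0]], turn=[0, 0, 0, 0, 0, 0, 0])

```text
time_s: 11.13
eef_pos: [617.6, -174.6, 176.3]
ee_rot: [-0.6, 0.6, -0.375, 0.375]
force: [-0.2, 0.5, -1.5]
grip_width: 0.463
```

```bash
python3 look.py w10
```

```text
t 11.13 pos [ 617.6 -174.6  176.3] yaw -64.02 F [-0.17  0.48 -1.5 ] gw 0.463 ydown [ 0. -0. -1.] j [-26.2  35.2  68.   -0.   76.9  37.8]
w10 TCPz 176.3 block top y 42.7 116 -> shoulder z 81.62 face z 3.64
  lug row 244 L -13.9 -8.6 R 10.8 15.3 z 2.4
  lug row 245 L -14.5 -7.9 R 9.3 15.9 z 1.6
  lug row 246 L -15.2 -7.2 R 8.6 16.7 z 1.0
  lug row 248 L -8.6 -6.4 R 8.5 10.7 z -0.8
  lug row 260 L -20.1 -16.3 R 18.5 20.6 z -10.3
  nose row 249 x -15.4 -8.9 10.4 16.1 y 85.1
  nose row 250 x -16.2 -8.1 10.4 17.6 y 83.0
  nose row 251 x -15.3 -8.0 9.5 17.6 y 80.4
  nose row 252 x -16.1 -7.2 9.4 16.6 y 78.4
  nose row 253 x -15.3 -7.1 9.3 16.6 y 75.9
  nose row 254 x -14.2 -6.4 8.6 15.5 y 73.4
  nose row 255 x -14.2 -6.3 7.9 15.6 y 71.3
```

View pics/w10e.png

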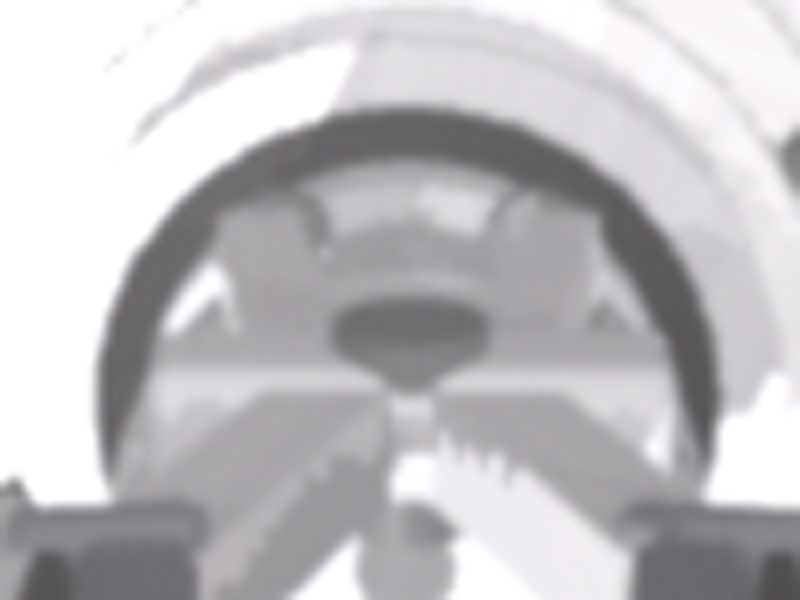

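drive_tool(gripper=[0.56, 0.58, 0.6, 0.62, 0.63, 0.63, 0.63], offset=[[0, -0.0007, 0], [0, -0.0007, 0], [0, -0.0007, 0], [0, -0.0007, 0], [0, -0.0004, 0], [0, 0, 0], [0, 0, 0]], turn=[0, 0, 0, 0, 0, 0, 0])

```text
time_s: 11.77
eef_pos: [617.6, -174.6, 179.5]
ee_rot: [-0.6, 0.6, -0.375, 0.375]
force: [-0.5, -0.0, -1.4]
grip_width: 0.378
```

```bash
python3 look.py w11
```

```text
t 11.77 pos [ 617.6 -174.6  179.5] yaw -64.02 F [-0.47 -0.04 -1.36] gw 0.378 ydown [ 0. -0. -1.] j [-26.2  35.1  67.7  -0.   77.2  37.8]
w11 TCPz 179.5 block top y 44.79 143 -> shoulder z 82.72 face z 3.76
  lug row 242 L -16.1 -12.5 R 13.8 17.7 z 3.1
  nose row 249 x -17.3 -10.3 12.5 18.9 y 83.7
  nose row 250 x -17.5 -10.2 11.6 19.8 y 81.2
  nose row 251 x -17.4 -9.4 10.9 18.8 y 79.1
  nose row 252 x -17.4 -8.5 10.8 19.0 y 76.8
  nose row 253 x -17.4 -7.8 10.0 18.8 y 74.2
  nose row 254 x -16.4 0.4 1.1 17.8 y 71.7
  nose row 255 x -15.5 -11.7 7.2 17.8 y 70.8
```

View pics/w11e.png

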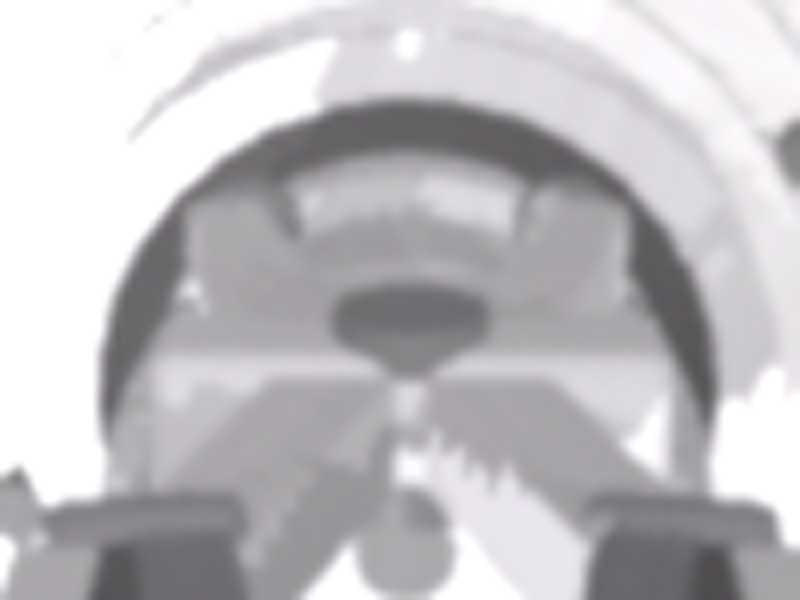

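Run:
```python
from look import *
W,L,T,im=load("w11")
np.set_printoptions(linewidth=250)
print((W[238:252,288:356:2,2]).round(0))
for v in range(238,252): print(v,L[v,318:322,0].mean().round(1), "z of 81.. plane")
for v in range(240,250):
    k=(abs(W[v,:,2]-82.5)<3.5)&(abs(L[v,:,0])<34)&(abs(L[v,:,2])<14); x=L[v,k,0]
    if k.sum()>4: print(v,x[x<1].min().round(1),x[x<1].max().round(1),x[x>1].min().round(1),x.max().round(1),np.median(W[v,k,2]).round(1),np.median(L[v,k,2]).round(1))
```

```text
[[ 49.  50.  49.  50.  48.  50.  50.  50.  50.  51.  51.  50.  49.  51.  50.  51.  49.  49.  50.  50.  50.  51.  50.  49.  50.  50.  50.  51.  49.  50.  49.  50.  49.  50.]
 [ 50.  50.  49.  50.  48.  50.  49.  49.  50.  49.  50.  49.  50.  50.  50.  51.  50.  50.  49.  50.  49.  50.  51.  50.  51.  51.  50.  50.  50.  50.  49.  50.  50.  51.]
 [ 51.  50.  49.  49.  51.  50.  50.  50.  nan  50.  49.  50.  50.  52.  53.  54.  53.  53.  53.  52.  50.  50.  49.  49.  50.  50.  50.  50.  50.  50.  49.  50.  49.  48.]
 [ 49.  49.  49.  49.  51.  51.  51.  51.  50.  51.  51.  51.  53.  55.  55.  57.  57.  56.  56.  56.  54.  53.  50.  49.  49.  51.  50.  50.  50.  50.  51.  49.  50.  49.]
 [ 49.  48.  50.  50.  49.  83.  83.  82.  49.  50.  51.  56.  56.  58.  59.  59.  59.  59.  59.  58.  58.  56.  54.  52.  50.  82.  84.  83.  50.  50.  50.  49.  50.  49.]
 [ 50.  48.  50.  50.  50.  84.  85.  85.  84.  53.  56.  57.  59.  59.  58.  59.  58.  59.  59.  58.  58.  59.  57.  54.  82.  85.  84.  85.  83.  50.  50.  50.  50.  50.]
 [ 49.  49.  49.  50.  83.  84.  84.  85.  85.  83.  59.  59. 
[... 1251 characters left out ...]
 72.  70.  69.  66. 100. 101. 100. 100. 100.  97.  88.  50.  51.  49.]]
238 -0.2 z of 81.. plane
239 -0.2 z of 81.. plane
240 -0.2 z of 81.. plane
241 -0.2 z of 81.. plane
242 -0.2 z of 81.. plane
243 -0.2 z of 81.. plane
244 -0.2 z of 81.. plane
245 -0.2 z of 81.. plane
246 -0.2 z of 81.. plane
247 -0.2 z of 81.. plane
248 -0.1 z of 81.. plane
249 -0.1 z of 81.. plane
250 -0.1 z of 81.. plane
251 -0.1 z of 81.. plane
242 -16.1 -12.5 13.8 17.7 82.7 3.1
243 -16.9 -10.8 12.3 18.3 84.2 2.8
244 -17.6 -10.1 11.7 19.0 84.2 2.0
245 -19.0 -10.1 11.5 19.6 85.3 1.5
246 -11.5 -9.5 10.9 13.0 84.8 0.6
247 -11.5 -9.4 10.8 13.0 84.3 -0.3
248 -10.9 -9.4 10.9 12.3 84.3 -1.1
249 -10.1 -9.4 10.8 12.3 84.5 -1.8
```

The lugs measure about 29.5 mm apart and the ring rides with the pins. A little more to about 32 mm, then I test the descent.

drive_tool(gripper=[0.64, 0.65, 0.657, 0.657, 0.657], offset=[[0, 0, 0], [0, 0, 0], [0, 0, 0], [0, 0, 0], [0, 0, 0]], turn=[0, 0, 0, 0, 0])

```text
time_s: 12.23
eef_pos: [617.6, -174.5, 179.5]
ee_rot: [0.6, -0.6, 0.375, -0.375]
force: [-0.4, -0.0, -2.5]
grip_width: 0.351
```

```bash
cat >> look.py <<'E'
def gap(fn):
    W,L,T,im=load(fn)
    # lug top height = mode between noses & ring; use inner strip beside noses
    for v in range(238,256):
        k=(W[v,:,2]>54)&(L[v,:,1]>T[2,3]-87)&(W[v,:,2]<87)&(abs(L[v,:,0])<34)&(L[v,:,2]>-4)&(L[v,:,2]<6); 
        x=L[v,k,0]; z=W[v,k,2]
        hi=z>ZL
        if (hi&(x<1)).sum()>1 and (hi&(x>1)).sum()>1: print("  g",v,"in",x[hi&(x<1)].max().round(1),x[hi&(x>1)].min().round(1),"out",x[hi].min().round(1),x[hi].max().round(1),"topz",np.median(z[hi]).round(1))
E
python3 - <<'E'
import look; from look import *
st(); M,im,dep=snap("wrist","w12"); look.ZL=79
look.info("w12"); look.gap("w12")
M,im,dep=snap("scene","s12")
cv2.imwrite("pics/s12c.png",cv2.resize(im[210:270,190:270,::-1],(800,600),interpolation=cv2.INTER_CUBIC))
E
```

```text
t 12.23 pos [ 617.6 -174.5  179.5] yaw -64.02 F [-0.44 -0.01 -2.47] gw 0.351 ydown [ 0.  0. -1.] j [-26.2  35.1  67.7   0.   77.2  37.8]
w12 TCPz 179.5 block top y 45.47 169 -> shoulder z 82.01 face z 3.91
  lug row 242 L -16.9 -12.4 R 13.9 18.3 z 3.1
  nose row 248 x -18.3 -11.8 14.7 19.7 y 85.4
  nose row 249 x -18.1 -11.0 12.5 19.6 y 83.3
  nose row 250 x -18.1 -10.1 12.3 19.5 y 80.9
  nose row 251 x -18.0 -10.1 11.5 19.6 y 79.0
  nose row 252 x -18.1 -9.2 10.7 19.7 y 76.3
  nose row 253 x -17.1 -7.0 9.3 19.6 y 74.0
  nose row 254 x -17.2 0.4 1.1 18.7 y 71.3
  g 242 in -12.4 13.9 out -16.9 18.3 topz 82.7
  g 243 in -11.7 13.1 out -18.4 19.0 topz 84.2
  g 244 in -11.0 12.4 out -19.2 19.8 topz 84.2
  g 245 in -10.9 12.3 out -19.6 20.4 topz 85.7
  g 246 in -10.8 11.6 out -13.0 21.7 topz 84.3
  g 247 in -10.3 11.5 out -12.3 13.7 topz 84.2
  g 248 in -10.1 11.5 out -11.6 13.0 topz 84.7
  g 249 in -10.2 11.5 out -10.9 12.3 topz 83.9
```

View pics/s12c.png

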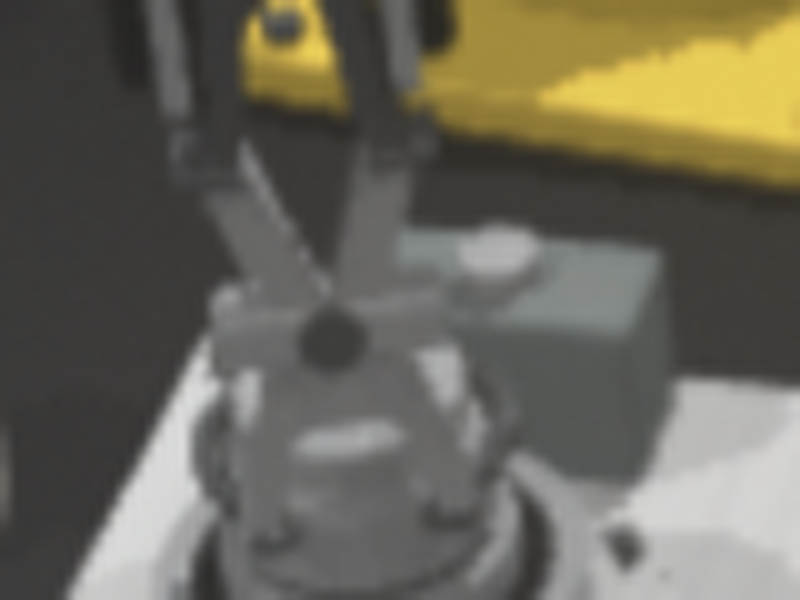

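drive_tool(gripper=[0.665, 0.665, 0.665, 0.665, 0.665, 0.665, 0.665, 0.665], offset=[[0, 0, 0], [0, 0, 0], [0, 0.001, 0], [0, 0.001, 0], [0, 0.001, 0], [0, 0.001, 0], [0, 0, 0], [0, 0, 0]], turn=[0, 0, 0, 0, 0, 0, 0, 0])

```text
time_s: 13.0
eef_pos: [617.6, -174.5, 175.4]
ee_rot: [-0.6, 0.6, -0.375, 0.375]
force: [-0.5, 0.3, -1.2]
grip_width: 0.341
```

Run:
```python
import look; from look import *
st(); M,im,dep=snap("wrist","w13"); look.ZL=75
look.info("w13"); look.gap("w13")
cv2.imwrite(f"pics/w13e.png",cv2.resize(cv2.convertScaleAbs(im[220:325,250:390,::-1],alpha=1.3),(800,600),interpolation=cv2.INTER_CUBIC))
```

```text
t 13.0 pos [ 617.6 -174.5  175.4] yaw -64.02 F [-0.51  0.31 -1.24] gw 0.341 ydown [-1.e-04  1.e-04 -1.e+00] j [-26.2  35.2  68.   -0.   76.8  37.8]
w13 TCPz 175.4 block top y 45.6 171 -> shoulder z 77.81 face z 3.55
  lug row 244 L -17.5 -13.0 R 13.8 19.0 z 2.1
  lug row 245 L -18.3 -11.6 R 13.8 19.7 z 1.3
  lug row 246 L -20.4 -10.9 R 13.0 21.1 z 0.9
  lug row 247 L -13.1 -10.9 R 12.3 21.8 z -0.0
  nose row 249 x -19.0 -12.5 14.0 20.4 y 85.5
  nose row 250 x -19.0 -11.0 13.2 19.6 y 83.4
  nose row 251 x -19.0 -10.9 12.3 20.5 y 81.2
  nose row 252 x -19.1 -10.1 11.6 19.5 y 78.7
  nose row 253 x -18.1 -9.3 10.7 19.5 y 76.4
  nose row 254 x -17.2 -5.7 7.9 18.6 y 73.5
  nose row 255 x -16.2 0.4 1.1 17.7 y 71.3
  g 243 in -13.2 14.6 out -17.6 18.3 topz 78.8
  g 244 in -12.4 13.8 out -18.5 19.0 topz 80.2
  g 245 in -11.6 13.1 out -19.2 20.7 topz 80.0
  g 246 in -10.9 12.4 out -20.4 21.1 topz 81.3
  g 247 in -10.9 12.3 out -20.2 21.8 topz 84.0
  g 248 in -10.9 11.7 out -20.0 21.5 topz 86.1
  g 249 in -10.9 11.6 out -20.1 21.4 topz 80.5
```

View pics/w13e.png

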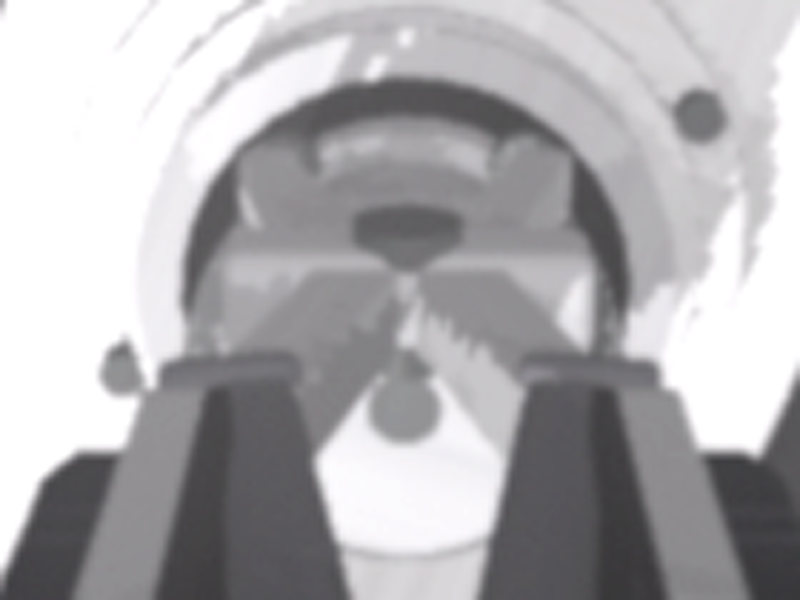

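```bash
cat > tilt.py <<'E'
from look import *
import sys
def tilt(fn,lo,hi):
    W,L,T,im=load(fn)
    ax=np.array([589.0,-189.0]); r=np.hypot(W[...,0]-ax[0],W[...,1]-ax[1])
    m=(r>24.8)&(r<38)&(W[...,2]>lo)&(W[...,2]<hi)&((L[...,1]>96)|(L[...,2]<-8))
    P=W[m]; Q=L[m]; print(fn,m.sum())
    for a in range(-60,6,5):
        for s,nm in((-1,"L"),(1,"R")):
            k=(Q[:,2]>=a)&(Q[:,2]<a+5)&(np.sign(Q[:,0]-1)==s)
            if k.sum()>2: print(a,nm,k.sum(),"worldz",np.percentile(P[k,2],[10,50,90]).round(1),"x",np.percentile(Q[k,0],[5,95]).round(1))
if __name__=="__main__": tilt(sys.argv[1],float(sys.argv[2]),float(sys.argv[3]))
E
python3 tilt.py w13 64 88; python3 tilt.py w5 64 88
python3 - <<'E'
import cv2;im=cv2.imread("pics/w13.png");cv2.imwrite("pics/w13f.png",cv2.resize(im[230:350,240:400],(800,600),interpolation=cv2.INTER_CUBIC))
E
```

```text
w13 351
-60 L 8 worldz [77.2 77.8 79.2] x [-8.7 -4.9]
-60 R 12 worldz [76.2 76.8 77.9] x [ 6.3 11.8]
-30 L 25 worldz [78.1 78.6 79.8] x [-29.2 -25.3]
-30 R 25 worldz [77.7 78.6 79.3] x [26.1 29.7]
-25 L 33 worldz [78.5 79.2 80.2] x [-28.2 -24.3]
-25 R 26 worldz [77.8 78.9 79.8] x [26.4 28.9]
-20 L 18 worldz [79.  79.6 80.1] x [-26.7 -24.7]
-20 R 13 worldz [78.2 78.9 79.5] x [26.2 28. ]
-15 L 10 worldz [77.9 79.4 79.9] x [-24.8 -22. ]
-10 L 72 worldz [65.1 70.9 77.6] x [-15.    0.3]
-10 R 71 worldz [65.4 70.8 77.4] x [ 1.1 11.8]
-5 R 8 worldz [77.9 78.9 79.4] x [11.6 13.8]
0 L 4 worldz [78.6 79.2 79.3] x [-13.7 -11.1]
0 R 9 worldz [77.4 78.4 79.4] x [13.4 18.8]
w5 595
-60 L 26 worldz [81.  81.5 82.2] x [-8.4  0.8]
-60 R 29 worldz [80.8 81.5 82.2] x [ 2.2 13.2]
-55 L 14 worldz [81.1 81.8 82.6] x [-12.9  -8. ]
-55 R 11 worldz [81.5 81.8 82. ] x [10.1 15.3]
-30 R 4 worldz [80.3 81.6 82.1] x [28.2 29.1]
-25 L 17 worldz [81.1 81.7 82.6] x [-24.5 -21.5]
-25 R 23 worldz [80.8 81.8 82.4] x [24.7 28.1]
-20 L 27 worldz [80.5 81.7 82.1] x [-23.1 -18.5]
-20 R 27 worldz [80.5 81.7 82.5] x [21.9 26.3]
-15 L 35 worldz [80.5 81.3 82.3] x [-20.2 -14.5]
-15 R 40 worldz [80.4 81.2 82. ] x [16.8 23.6]
-10 L 78 worldz [67.4 80.7 82.3] x [-14.8   0.2]
-10 R 97 worldz [66.9 80.1 82. ] x [ 1.  17.9]
-5 L 46 worldz [80.3 81.7 82.4] x [-11.3  -2.3]
-5 R 44 worldz [79.7 81.1 82.3] x [ 5.2 14.3]
0 L 39 worldz [79.5 81.5 82.2] x [-10.5  -3. ]
0 R 38 worldz [79.9 81.3 82.3] x [ 6.7 13.5]
```

View pics/w13f.png

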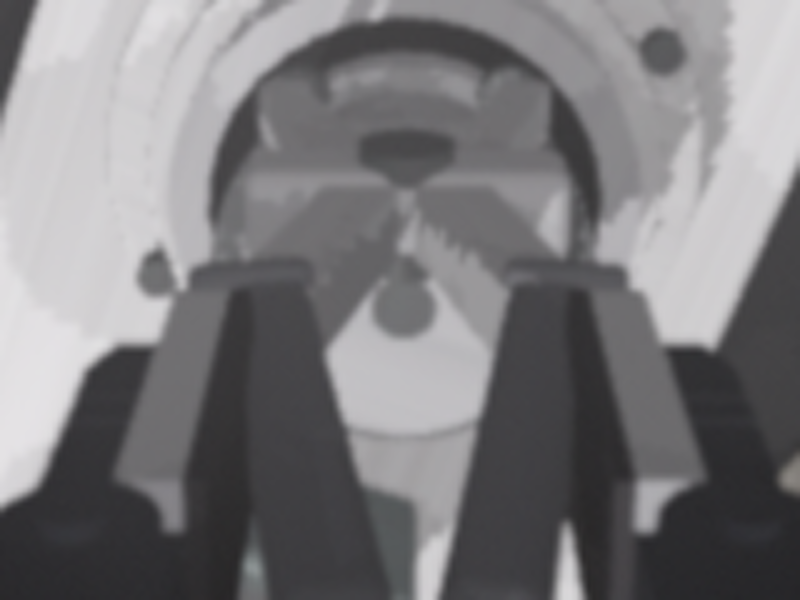

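The ring is now below the chamfer: arms at z≈79, back ≈77.5, eyes ≈79.8, no resistance, gap about 31.5 mm. Continuing down.

drive_tool(gripper=[0.665, 0.665, 0.665, 0.665, 0.665, 0.665, 0.665, 0.665], offset=[[0, 0.0015, 0], [0, 0.002, 0], [0, 0.002, 0], [0, 0.002, 0], [0, 0.002, 0], [0, 0.0015, 0], [0, 0, 0], [0, 0, 0]], turn=[0, 0, 0, 0, 0, 0, 0, 0])

```text
time_s: 13.72
eef_pos: [617.6, -174.5, 164.4]
ee_rot: [-0.6, 0.6, -0.375, 0.375]
force: [-0.2, 0.0, -1.6]
grip_width: 0.341
```

```bash
python3 - <<'E'
import look; from look import *
st(); M,im,dep=snap("wrist","w14"); look.ZL=63
look.info("w14"); look.gap("w14")
E
python3 tilt.py w14 63 75
```

```text
t 13.72 pos [ 617.6 -174.5  164.4] yaw -64.02 F [-0.23  0.   -1.6 ] gw 0.341 ydown [-2.e-04  1.e-04 -1.e+00] j [-26.2  35.7  68.9   0.   75.4  37.8]
w14 TCPz 164.4 block top y 45.65 178 -> shoulder z 66.75 face z 3.51
  lug row 250 L -18.9 -11.0 R 13.2 19.0 z 1.1
  lug row 251 L -18.1 -11.6 R 12.4 19.5 z 1.0
  nose row 249 x -19.0 -11.8 14.0 20.4 y 85.4
  nose row 250 x -18.9 -11.0 13.2 19.7 y 83.4
  nose row 251 x -18.1 -10.8 12.4 20.5 y 81.1
  nose row 252 x -19.0 -10.0 11.6 19.6 y 78.9
  nose row 253 x -18.1 -9.2 10.8 19.6 y 76.6
  nose row 254 x -17.2 -5.7 7.9 18.6 y 73.6
  nose row 255 x -17.1 0.4 1.1 17.7 y 71.5
  g 243 in -13.2 14.6 out -17.7 18.3 topz 67.3
  g 244 in -12.4 13.9 out -18.4 19.0 topz 68.9
  g 245 in -11.7 13.1 out -19.2 20.6 topz 69.2
  g 246 in -10.9 12.3 out -20.4 21.2 topz 70.5
  g 247 in -10.9 12.3 out -20.2 21.7 topz 73.1
  g 248 in -10.9 11.7 out -20.0 21.6 topz 75.7
  g 249 in -10.8 11.6 out -19.9 21.5 topz 78.1
  g 250 in -10.9 11.6 out -19.9 21.3 topz 80.6
  g 251 in -10.8 12.3 out -19.9 21.3 topz 83.3
  g 252 in -10.0 11.6 out -19.9 21.4 topz 85.4
  g 253 in -17.1 18.5 out -20.0 21.4 topz 80.0
  g 254 in -17.2 18.6 out -20.0 21.5 topz 79.6
  g 255 in -17.1 18.6 out -19.2 20.6 topz 82.5
w14 207
-30 L 25 worldz [67.1 67.8 68.6] x [-29.2 -25.2]
-30 R 25 worldz [66.9 67.6 68.3] x [26.1 29.7]
-25 L 33 worldz [67.6 68.3 69.1] x [-28.1 -24.3]
-25 R 23 worldz [66.8 68.  68.9] x [26.4 28.8]
-20 L 19 worldz [67.9 68.3 68.9] x [-26.6 -24.2]
-20 R 13 worldz [67.1 67.9 68.4] x [26.3 27.8]
-15 L 12 worldz [67.7 68.1 69.6] x [-24.8 -20.6]
-15 R 5 worldz [66.1 66.6 68.9] x [21.7 25.6]
-10 L 18 worldz [63.7 65.3 67.9] x [-21.2   0.3]
-10 R 16 worldz [64.  65.4 67.5] x [ 1.1 11.6]
-5 R 3 worldz [65.7 67.5 67.7] x [11.6 13. ]
0 L 6 worldz [67.4 67.8 68.2] x [-17.4 -11.8]
0 R 9 worldz [66.7 67.9 68.3] x [12.6 16.9]
```

drive_tool(gripper=[0.665, 0.665, 0.665, 0.665, 0.665, 0.665, 0.665], offset=[[0, 0.001, 0], [0, 0.001, 0], [0, 0.001, 0], [0, 0.001, 0], [0, 0.0005, 0], [0, 0, 0], [0, 0, 0]], turn=[0, 0, 0, 0, 0, 0, 0])

```text
time_s: 14.35
eef_pos: [617.6, -174.5, 160.0]
ee_rot: [0.6, -0.6, 0.375, -0.375]
force: [-0.3, 0.7, -1.2]
grip_width: 0.345
```

drive_tool(gripper=[0.665, 0.665, 0.665, 0.665], offset=[[0, 0.0005, 0], [0, 0.0005, 0], [0, 0.0005, 0], [0, 0, 0]], turn=[0, 0, 0, 0])

```text
time_s: 14.68
eef_pos: [617.6, -174.5, 158.4]
ee_rot: [0.6, -0.6, 0.375, -0.375]
force: [0.6, 0.2, -0.6]
grip_width: 0.342
```

```bash
python3 - <<'E'
import look; from look import *
st(); M,im,dep=snap("wrist","w15"); look.ZL=60
look.info("w15"); look.gap("w15")
E
python3 tilt.py w15 60.3 70
```

```text
t 14.68 pos [ 617.6 -174.5  158.4] yaw -64.02 F [ 0.62  0.16 -0.59] gw 0.342 ydown [-0.e+00  1.e-04 -1.e+00] j [-26.2  36.   69.3   0.   74.7  37.8]
w15 TCPz 158.4 block top y 45.64 170 -> shoulder z 60.79 face z 3.85
  lug row 251 L -16.2 -10.0 R 11.5 18.5 z 2.1
  lug row 252 L -16.1 -9.2 R 10.8 17.6 z 2.0
  nose row 248 x -18.9 -11.7 13.3 20.4 y 85.0
  nose row 249 x -18.0 -10.9 12.5 19.5 y 82.9
  nose row 250 x -18.9 -10.1 12.3 20.5 y 80.2
  nose row 251 x -19.0 -10.0 11.5 20.5 y 77.8
  nose row 252 x -19.0 -9.2 10.8 20.5 y 76.1
  nose row 253 x -18.1 -4.3 6.6 19.5 y 73.2
  nose row 254 x -17.1 0.4 1.1 18.6 y 71.0
  g 241 in -14.6 16.1 out -16.1 16.9 topz 60.9
  g 242 in -12.4 13.9 out -17.5 19.1 topz 62.4
  g 243 in -11.7 13.1 out -18.2 19.7 topz 63.0
  g 244 in -11.6 12.3 out -19.0 20.5 topz 63.2
  g 245 in -10.9 12.3 out -20.3 21.7 topz 65.5
  g 246 in -10.8 12.2 out -20.1 21.6 topz 68.1
  g 247 in -10.8 11.6 out -19.9 21.4 topz 70.9
  g 248 in -10.8 11.6 out -19.8 21.3 topz 73.1
  g 249 in -10.9 12.3 out -19.9 21.2 topz 75.3
  g 250 in -10.1 12.3 out -20.0 21.3 topz 78.0
  g 251 in -10.0 11.5 out -20.1 21.3 topz 80.5
  g 252 in -9.2 10.8 out -19.9 21.4 topz 82.1
  g 253 in -4.3 6.6 out -19.9 21.4 topz 85.1
  g 254 in -4.3 3.1 out -19.9 21.5 topz 86.2
  g 255 in -15.2 16.8 out -19.1 20.6 topz 80.0
w15 187
-30 L 24 worldz [61.9 62.6 63.1] x [-29.  -25.2]
-30 R 23 worldz [61.2 62.1 62.7] x [26.5 29.7]
-25 L 36 worldz [62.2 62.7 63.3] x [-28.4 -24.2]
-25 R 28 worldz [61.5 62.3 63.1] x [26.4 29.5]
-20 L 21 worldz [62.3 63.1 63.7] x [-27.2 -24.8]
-20 R 14 worldz [62.  62.7 63.3] x [26.1 27.8]
-15 L 13 worldz [61.2 62.7 63.7] x [-25.7 -22.8]
-15 R 4 worldz [60.8 62.4 63.1] x [24.9 26.1]
-10 L 7 worldz [60.7 61.6 63.3] x [-22.3 -20.4]
-10 R 4 worldz [60.9 62.3 62.4] x [ 9.3 22.3]
0 L 3 worldz [60.8 60.9 61.6] x [-12.3 -11. ]
0 R 8 worldz [60.6 61.3 62.4] x [12.3 16.5]
```

drive_tool(gripper=[0.665, 0.665, 0.665, 0.665], offset=[[0, 0.0005, 0], [0, 0.0005, 0], [0, 0, 0], [0, 0, 0]], turn=[0, 0, 0, 0])

```text
time_s: 15.07
eef_pos: [617.6, -174.5, 157.5]
ee_rot: [-0.6, 0.6, -0.375, 0.375]
force: [0.8, 1.0, -0.9]
grip_width: 0.346
```

drive_tool(gripper=[0.665, 0.665, 0.665], offset=[[0, 0.0005, 0], [0, 0, 0], [0, 0, 0]], turn=[0, 0, 0])

```text
time_s: 15.32
eef_pos: [617.6, -174.5, 157.0]
ee_rot: [-0.6, 0.6, -0.375, 0.375]
force: [-0.0, -0.0, -0.7]
grip_width: 0.343
```

drive_tool(gripper=[0.665, 0.665, 0.665], offset=[[0, 0.0005, 0], [0, 0, 0], [0, 0, 0]], turn=[0, 0, 0])

```text
time_s: 15.57
eef_pos: [617.6, -174.5, 156.6]
ee_rot: [-0.6, 0.6, -0.375, 0.375]
force: [0.1, -1.0, -1.0]
grip_width: 0.343
```

```bash
python3 - <<'E'
import look; from look import *
st(); M,im,dep=snap("wrist","w16"); look.ZL=60
look.info("w16"); look.gap("w16")
E
python3 tilt.py w16 59.8 68
```

```text
t 15.57 pos [ 617.6 -174.5  156.6] yaw -64.02 F [ 0.12 -1.01 -1.05] gw 0.343 ydown [ 1.e-04 -1.e-04 -1.e+00] j [-26.2  36.1  69.4  -0.   74.5  37.8]
w16 TCPz 156.6 block top y 45.61 170 -> shoulder z 58.95 face z 3.87
  lug row 252 L -16.1 -9.2 R 10.7 17.6 z 2.1
  lug row 253 L -16.1 -5.0 R 7.2 17.6 z 2.1
  nose row 248 x -18.1 -11.7 13.3 20.3 y 84.9
  nose row 249 x -19.0 -10.9 12.5 20.5 y 83.1
  nose row 250 x -19.0 -10.1 12.3 20.5 y 80.2
  nose row 251 x -18.0 -10.1 11.5 20.5 y 78.1
  nose row 252 x -18.0 -9.2 10.7 19.6 y 75.7
  nose row 253 x -18.2 -4.3 6.5 19.5 y 73.1
  nose row 254 x -17.1 0.4 2.5 18.7 y 71.0
  g 242 in -13.8 15.3 out -17.5 17.4 topz 60.8
  g 243 in -13.0 13.7 out -18.3 19.7 topz 61.0
  g 244 in -11.6 13.0 out -19.0 20.5 topz 60.9
  g 245 in -10.9 12.3 out -20.3 21.7 topz 63.5
  g 246 in -10.8 12.2 out -20.2 21.6 topz 65.9
  g 247 in -10.9 12.3 out -20.0 21.4 topz 68.7
  g 248 in -10.9 12.3 out -19.8 21.3 topz 71.1
  g 249 in -10.9 12.3 out -19.8 21.3 topz 73.4
  g 250 in -10.1 12.3 out -19.9 21.3 topz 76.0
  g 251 in -10.1 11.5 out -20.0 21.3 topz 78.2
  g 252 in -9.2 10.7 out -19.8 21.3 topz 80.7
  g 253 in -4.3 6.5 out -20.0 21.4 topz 83.4
  g 254 in 0.4 1.8 out -20.0 21.5 topz 85.5
  g 255 in -11.0 14.5 out -19.2 20.6 topz 80.5
w16 182
-30 L 20 worldz [60.8 61.9 62.8] x [-28.9 -25.1]
-30 R 22 worldz [60.4 61.4 62.4] x [26.4 30.2]
-25 L 41 worldz [60.6 61.4 62.3] x [-28.1 -24.2]
-25 R 26 worldz [60.7 61.5 61.9] x [26.3 29.4]
-20 L 22 worldz [60.8 61.8 62.5] x [-27.  -24.2]
-20 R 18 worldz [60.5 61.3 62.1] x [26.1 27.9]
-15 L 11 worldz [60.1 61.3 61.9] x [-25.1 -23.1]
-10 L 4 worldz [61.  61.6 62. ] x [-22.2 -20.1]
-5 R 4 worldz [59.9 60.1 60.4] x [ 7.8 13.6]
0 R 7 worldz [60.  60.2 60.5] x [13.5 16. ]
```

drive_tool(gripper=[0.665, 0.665, 0.665], offset=[[0, 0.0007, 0], [0, 0, 0], [0, 0, 0]], turn=[0, 0, 0])

```text
time_s: 15.87
eef_pos: [617.6, -174.5, 155.9]
ee_rot: [0.6, -0.6, 0.375, -0.375]
force: [-0.2, -0.2, -0.1]
grip_width: 0.343
```

drive_tool(gripper=[0.665, 0.665, 0.665], offset=[[0, 0.0007, 0], [0, 0, 0], [0, 0, 0]], turn=[0, 0, 0])

```text
time_s: 16.12
eef_pos: [617.7, -174.6, 155.3]
ee_rot: [-0.6, 0.6, -0.375, 0.375]
force: [-0.4, 0.3, 0.7]
grip_width: 0.345
```

```bash
python3 - <<'E'
import look; from look import *
st(); M,im,dep=snap("wrist","w17"); look.ZL=59.9
look.gap("w17")
E
python3 tilt.py w17 59.8 66
```

```text
t 16.12 pos [ 617.7 -174.6  155.3] yaw -64.02 F [-0.37  0.33  0.7 ] gw 0.345 ydown [ 4.e-04 -2.e-04 -1.e+00] j [-26.2  36.2  69.5  -0.   74.3  37.8]
  g 243 in -12.3 15.9 out -17.5 18.9 topz 60.3
  g 244 in -11.5 13.0 out -18.2 19.7 topz 60.3
  g 245 in -10.8 13.0 out -20.3 21.8 topz 62.9
  g 246 in -12.3 13.0 out -20.2 20.8 topz 65.5
  g 247 in -10.8 14.1 out -20.0 21.4 topz 67.6
  g 248 in -10.9 13.0 out -19.8 21.3 topz 70.3
  g 249 in -10.9 12.2 out -19.9 21.3 topz 72.4
  g 250 in -10.1 12.3 out -19.9 21.4 topz 74.9
  g 251 in -10.0 11.5 out -19.9 21.4 topz 77.0
  g 252 in -9.2 10.7 out -19.9 21.5 topz 79.4
  g 253 in -4.3 6.5 out -19.9 21.4 topz 82.0
  g 254 in 0.4 1.1 out -20.0 21.5 topz 84.3
  g 255 in -8.9 5.8 out -20.0 20.6 topz 85.5
w17 160
-30 L 18 worldz [60.6 61.5 61.9] x [-28.8 -25.1]
-30 R 19 worldz [60.7 61.4 62.4] x [26.3 30.1]
-25 L 34 worldz [60.6 61.3 62.3] x [-28.6 -24.1]
-25 R 30 worldz [60.3 61.1 61.8] x [26.2 29.2]
-20 L 26 worldz [59.9 60.9 61.8] x [-27.2 -24.7]
-20 R 17 worldz [60.5 60.9 61.4] x [26.  27.9]
-15 L 9 worldz [60.  60.2 60.9] x [-25.2 -23.4]
-10 L 3 worldz [59.8 60.  60.8] x [-21.5 -20.1]
```

The ring's back now rests on the race (top z≈61.3 → race ≈58.4) and the eyes have started to dip. I raise 0.7 mm to level it, then let it close while following the pad swing down.

drive_tool(gripper=[0.665, 0.65, 0.63, 0.61, 0.59, 0.57, 0.57], offset=[[0, -0.0007, 0], [0, 0.0003, 0], [0, 0.0005, 0], [0, 0.0005, 0], [0, 0.0005, 0], [0, 0.0005, 0], [0, 0, 0]], turn=[0, 0, 0, 0, 0, 0, 0])

```text
time_s: 16.75
eef_pos: [618.0, -174.6, 154.6]
ee_rot: [0.6, -0.599, 0.374, -0.375]
force: [0.5, 1.5, 7.7]
grip_width: 0.435
```

```bash
python3 - <<'E'
import look; from look import *
st(); M,im,dep=snap("wrist","w18"); look.ZL=59.9
look.info("w18"); look.gap("w18")
E
python3 tilt.py w18 59.5 66
```

```text
t 16.75 pos [ 618.  -174.6  154.6] yaw -64.02 F [0.51 1.52 7.7 ] gw 0.435 ydown [ 1.9e-03 -6.0e-04 -1.0e+00] j [-26.2  36.2  69.6   0.   74.1  37.8]
w18 TCPz 154.6 block top y 43.63 123 -> shoulder z 58.97 face z 3.68
  lug row 253 L -13.9 -7.1 R 8.6 15.4 z 2.0
  lug row 254 L -13.7 -7.7 R 7.9 15.3 z 2.0
  nose row 248 x -16.8 -10.4 12.5 17.6 y 85.5
  nose row 249 x -16.8 -9.5 11.1 17.4 y 83.3
  nose row 250 x -16.8 -8.7 10.3 17.2 y 80.6
  nose row 251 x -16.8 -8.6 10.2 17.4 y 78.8
  nose row 252 x -16.8 -7.9 9.4 17.4 y 76.3
  nose row 253 x -15.8 -7.1 8.6 17.4 y 73.8
  nose row 254 x -15.7 -5.6 7.2 16.4 y 71.4
  g 243 in -12.3 13.7 out -13.7 14.4 topz 60.2
  g 244 in -9.3 11.5 out -15.2 16.7 topz 60.4
  g 245 in -9.3 10.7 out -17.3 18.1 topz 61.3
  g 246 in -8.6 9.2 out -18.1 18.7 topz 63.9
  g 247 in -9.3 9.2 out -17.9 18.4 topz 66.5
  g 248 in -7.8 9.3 out -17.9 18.5 topz 68.7
  g 249 in -7.9 10.0 out -17.9 18.4 topz 71.0
  g 250 in -7.9 10.0 out -17.9 18.4 topz 73.9
  g 251 in -8.6 10.0 out -18.0 18.4 topz 75.7
  g 252 in -7.9 9.3 out -18.2 18.4 topz 78.2
  g 253 in -7.1 8.6 out -16.8 18.4 topz 80.8
  g 254 in -5.6 7.2 out -16.9 18.5 topz 83.2
  g 255 in 0.4 1.1 out -17.0 18.5 topz 85.5
w18 101
-30 L 16 worldz [61.  61.6 61.9] x [-28.  -24.9]
-30 R 10 worldz [61.1 61.4 62.3] x [26.5 28.6]
-25 L 25 worldz [60.7 61.4 61.8] x [-27.7 -24.7]
-25 R 19 worldz [61.  61.4 62.4] x [26.1 28.3]
-20 L 13 worldz [60.5 61.5 62.6] x [-26.3 -24.5]
-20 R 6 worldz [60.1 60.9 62.1] x [25.9 26.9]
-10 L 7 worldz [60.3 60.6 61. ] x [-19.7 -17.7]
-10 R 5 worldz [60.  60.1 60.6] x [19.1 20.5]
```

drive_tool(gripper=[0.57, 0.57, 0.57], offset=[[0, -0.001, 0], [0, -0.0005, 0], [0, 0, 0]], turn=[0, 0, 0])

```text
time_s: 17.05
eef_pos: [617.6, -174.6, 155.0]
ee_rot: [-0.6, 0.6, -0.375, 0.375]
force: [-0.1, 0.3, 4.2]
grip_width: 0.427
```

```bash
python3 - <<'E'
import look; from look import *
st(); M,im,dep=snap("wrist","w19"); look.ZL=59.9
look.info("w19"); look.gap("w19")
E
python3 tilt.py w19 59.5 66
```

```text
t 17.05 pos [ 617.6 -174.6  155. ] yaw -64.03 F [-0.06  0.28  4.24] gw 0.427 ydown [ 1.e-04 -1.e-04 -1.e+00] j [-26.2  36.2  69.5  -0.   74.3  37.8]
w19 TCPz 155.0 block top y 43.66 114 -> shoulder z 59.36 face z 3.58
  lug row 252 L -14.0 -7.1 R 9.4 16.2 z 2.3
  lug row 253 L -13.9 -7.0 R 8.6 15.4 z 2.3
  nose row 248 x -16.0 -9.5 11.1 18.2 y 83.9
  nose row 249 x -15.9 -8.7 11.0 18.3 y 81.8
  nose row 250 x -16.9 -8.6 10.2 18.3 y 79.5
  nose row 251 x -15.9 -7.9 10.1 18.3 y 77.3
  nose row 252 x -16.9 -7.1 9.4 18.3 y 75.1
  nose row 253 x -15.9 -7.0 8.6 17.3 y 72.8
  nose row 254 x -14.9 0.4 1.1 17.3 y 70.7
  g 242 in -12.2 12.9 out -13.7 15.9 topz 60.3
  g 243 in -9.3 11.5 out -15.2 15.9 topz 60.4
  g 244 in -10.0 10.0 out -16.0 17.4 topz 60.5
  g 245 in -8.6 10.0 out -17.3 18.7 topz 63.2
  g 246 in -8.6 10.0 out -17.0 19.4 topz 65.9
  g 247 in -7.9 9.3 out -16.9 19.2 topz 67.8
  g 248 in -7.8 9.3 out -16.9 19.1 topz 70.7
  g 249 in -7.8 9.3 out -16.9 19.4 topz 72.9
  g 250 in -7.9 9.3 out -16.9 18.3 topz 75.4
  g 251 in -1.9 1.8 out -15.9 18.3 topz 77.6
  g 252 in -7.1 9.4 out -16.9 18.3 topz 79.9
  g 253 in -7.0 8.6 out -17.0 18.4 topz 82.1
  g 254 in 0.4 1.1 out -17.0 18.4 topz 84.7
  g 255 in 0.4 3.1 out -17.0 18.4 topz 86.3
w19 107
-30 L 14 worldz [60.9 62.  62.5] x [-28.  -24.9]
-30 R 12 worldz [60.4 61.4 62. ] x [26.6 29.4]
-25 L 25 worldz [60.9 61.7 62.7] x [-27.1 -24.7]
-25 R 20 worldz [60.6 61.5 62.2] x [26.2 28.6]
-20 L 12 worldz [60.9 61.6 62.7] x [-26.2 -24.6]
-20 R 6 worldz [60.6 61.1 61.9] x [26.8 27.6]
-10 L 9 worldz [60.5 60.9 61.7] x [-19.9 -17.2]
-10 R 8 worldz [59.7 60.  60.7] x [19.1 21.1]
```

drive_tool(gripper=[0.57, 0.55, 0.53, 0.51, 0.49, 0.47, 0.47, 0.47], offset=[[0, -0.001, 0], [0, 0.0004, 0], [0, 0.0005, 0], [0, 0.0005, 0], [0, 0.0005, 0], [0, 0.0005, 0], [0, 0, 0], [0, 0, 0]], turn=[0, 0, 0, 0, 0, 0, 0, 0])

```text
time_s: 17.77
eef_pos: [617.7, -174.6, 153.9]
ee_rot: [0.6, -0.6, 0.375, -0.375]
force: [0.3, -0.4, 5.3]
grip_width: 0.527
```

```bash
python3 - <<'E'
import look; from look import *
st(); M,im,dep=snap("wrist","w20"); look.ZL=59.7
look.info("w20"); look.gap("w20")
E
python3 tilt.py w20 59.5 66
```

```text
t 17.77 pos [ 617.7 -174.6  153.9] yaw -64.02 F [ 0.31 -0.38  5.33] gw 0.527 ydown [ 6.e-04 -3.e-04 -1.e+00] j [-26.2  36.2  69.6   0.   74.1  37.8]
w20 TCPz 153.9 block top y 40.81 81 -> shoulder z 61.08 face z 3.72
  lug row 254 L -11.8 -5.7 R 7.3 14.0 z 1.4
  lug row 255 L -11.0 -5.0 R 7.2 13.9 z 1.4
  nose row 249 x -13.9 -7.4 9.0 15.3 y 84.8
  nose row 250 x -14.0 -6.7 8.9 16.2 y 82.8
  nose row 251 x -13.9 -6.6 8.1 15.2 y 80.1
  nose row 252 x -14.0 -5.8 8.0 15.1 y 77.5
  nose row 253 x -12.7 -5.8 8.0 15.1 y 75.3
  nose row 254 x -12.8 -5.7 7.3 15.2 y 73.3
  nose row 255 x -12.7 -5.0 7.2 13.9 y 71.0
  g 244 in -7.8 11.4 out -10.0 12.2 topz 60.4
  g 245 in -6.3 9.2 out -11.5 13.7 topz 61.0
  g 246 in -5.6 7.7 out -12.2 14.4 topz 61.4
  g 247 in -4.8 7.0 out -14.3 15.7 topz 63.7
  g 248 in -4.8 6.3 out -14.2 15.5 topz 66.1
  g 249 in -4.8 6.2 out -13.9 16.3 topz 68.9
  g 250 in -4.8 6.3 out -14.0 16.2 topz 70.9
  g 251 in -4.8 6.3 out -13.9 16.2 topz 73.6
  g 252 in -4.1 6.3 out -14.0 16.2 topz 76.3
  g 253 in -4.8 6.3 out -13.9 16.1 topz 78.3
  g 254 in -5.7 7.3 out -14.0 16.2 topz 80.6
  g 255 in -5.0 7.2 out -14.1 16.2 topz 82.8
w20 59
-30 L 4 worldz [60.5 61.3 62. ] x [-27.1 -25.7]
-25 L 15 worldz [61.1 61.8 63. ] x [-26.2 -24.5]
-25 R 8 worldz [60.8 61.8 62.1] x [26.7 27.7]
-15 L 5 worldz [61.5 61.8 62.3] x [-18.2 -14.7]
-15 R 7 worldz [60.5 61.2 61.7] x [16.3 19.5]
-10 L 11 worldz [60.  61.5 62.4] x [-17.3 -14.6]
-10 R 7 worldz [60.9 61.3 62.7] x [16.8 18.2]
```

drive_tool(gripper=[0.45, 0.43, 0.41, 0.39, 0.375, 0.365, 0.365, 0.365], offset=[[0, 0.0004, 0], [0, 0.0004, 0], [0, 0.0004, 0], [0, 0.0004, 0], [0, 0.0003, 0], [0, 0.0002, 0], [0, 0, 0], [0, 0, 0]], turn=[0, 0, 0, 0, 0, 0, 0, 0])

```text
time_s: 18.48
eef_pos: [617.6, -174.6, 151.5]
ee_rot: [-0.6, 0.6, -0.375, 0.375]
force: [0.5, -0.4, 4.6]
grip_width: 0.635
```

```bash
python3 - <<'E'
import look; from look import *
st(); M,im,dep=snap("wrist","w21"); look.ZL=59.7
look.info("w21"); look.gap("w21")
cv2.imwrite(f"pics/w21e.png",cv2.resize(cv2.convertScaleAbs(im[220:325,250:390,::-1],alpha=1.3),(800,600),interpolation=cv2.INTER_CUBIC))
E
python3 tilt.py w21 59.5 66
```

```text
t 18.48 pos [ 617.6 -174.6  151.5] yaw -64.02 F [ 0.48 -0.37  4.62] gw 0.635 ydown [ 0.e+00 -1.e-04 -1.e+00] j [-26.2  36.4  69.8  -0.   73.9  37.8]
w21 TCPz 151.5 block top y 37.65 64 -> shoulder z 61.83 face z 3.63
  lug row 255 L -10.4 -4.3 R 5.8 12.6 z 1.4
  lug row 256 L -10.3 -3.6 R 5.8 12.5 z 1.3
  nose row 249 x -11.1 -5.4 7.5 12.6 y 85.3
  nose row 250 x -11.7 -4.6 6.8 13.2 y 82.8
  nose row 251 x -11.6 -4.5 6.7 13.8 y 80.9
  nose row 252 x -11.6 -4.4 6.7 13.8 y 78.2
  nose row 253 x -11.7 -4.4 6.6 13.9 y 76.1
  nose row 254 x -10.5 -4.4 6.6 12.8 y 73.6
  nose row 255 x -10.4 -4.3 5.8 12.6 y 71.4
  g 246 in -5.5 7.0 out -9.9 11.3 topz 61.0
  g 247 in -4.1 5.5 out -10.6 12.8 topz 61.0
  g 248 in -4.0 5.5 out -11.2 13.5 topz 63.3
  g 249 in -3.3 4.8 out -12.1 13.3 topz 65.8
  g 250 in -3.3 4.8 out -11.7 13.2 topz 68.3
  g 251 in -3.3 4.7 out -11.6 13.8 topz 70.4
  g 252 in -3.3 4.8 out -11.6 13.8 topz 73.0
  g 253 in 0.3 4.7 out -11.7 13.9 topz 74.9
  g 254 in -4.4 6.6 out -11.7 13.8 topz 77.9
  g 255 in -4.3 5.8 out -11.8 13.9 topz 80.0
w21 65
-25 L 8 worldz [61.7 62.  62.6] x [-26.  -25.1]
-15 L 13 worldz [60.9 61.9 62.4] x [-18.6 -13.7]
-15 R 13 worldz [59.9 61.8 62.2] x [15.6 19.2]
-10 L 18 worldz [60.6 61.4 62.6] x [-16.1 -12.2]
-10 R 12 worldz [60.6 61.6 62.2] x [14.4 17.3]
```

View pics/w21e.png

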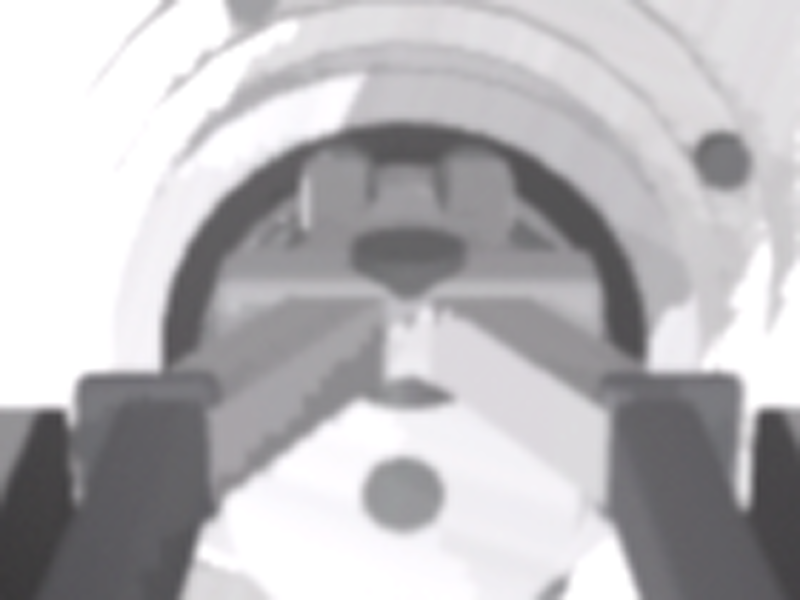

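The ring is closed (eyes about 17 mm apart) and level at z≈61.8. Withdrawing gently.

drive_tool(gripper=[0.36, 0.36, 0.36, 0.36, 0.36, 0.36, 0.36], offset=[[0, -0.0015, 0], [0, -0.0015, 0], [0, -0.0015, 0], [0, -0.0015, 0], [0, -0.002, 0], [0, -0.002, 0], [0, 0, 0]], turn=[0, 0, 0, 0, 0, 0, 0])

```text
time_s: 19.12
eef_pos: [617.7, -174.6, 162.0]
ee_rot: [0.6, -0.6, 0.375, -0.375]
force: [-0.4, 0.1, -1.2]
grip_width: 0.642
```

```bash
python3 - <<'E'
import look; from look import *
st(); M,im,dep=snap("wrist","w22"); look.ZL=59.7
look.info("w22"); look.gap("w22")
E
python3 tilt.py w22 59.5 66
```

```text
t 19.12 pos [ 617.7 -174.6  162. ] yaw -64.02 F [-0.41  0.1  -1.24] gw 0.642 ydown [ 6.e-04 -2.e-04 -1.e+00] j [-26.2  35.8  69.    0.   75.1  37.8]
w22 TCPz 162.0 block top y 37.59 62 -> shoulder z 72.38 face z 3.68
  lug row 250 L -11.6 -6.0 R 7.5 13.1 z 1.5
  lug row 251 L -11.5 -4.5 R 6.7 13.1 z 1.4
  nose row 249 x -11.1 -5.3 6.8 13.3 y 85.1
  nose row 250 x -11.6 -4.6 6.1 13.1 y 82.6
  nose row 251 x -11.5 -4.5 6.1 13.1 y 80.1
  nose row 252 x -11.5 -4.4 6.1 12.9 y 77.6
  nose row 253 x -11.6 -4.4 5.9 12.7 y 75.2
  nose row 254 x -11.6 -4.4 5.9 12.7 y 72.9
  nose row 255 x -10.3 -4.3 5.9 12.7 y 71.1
  g 242 in -5.8 7.9 out -9.6 10.2 topz 61.6
  g 243 in -4.3 6.4 out -11.2 12.5 topz 61.8
  g 244 in -4.3 5.6 out -11.1 12.4 topz 61.5
  g 245 in -3.5 4.9 out -11.9 13.2 topz 61.6
  g 246 in -3.5 4.9 out -11.9 13.2 topz 61.4
  g 247 in -3.5 4.9 out -12.7 14.0 topz 61.6
  g 248 in -3.5 4.9 out -12.7 14.1 topz 74.4
  g 249 in -0.5 4.9 out -11.8 13.3 topz 76.7
  g 250 in -4.6 4.9 out -11.6 13.1 topz 79.3
  g 251 in -4.5 6.1 out -11.5 13.1 topz 81.9
  g 252 in -4.4 6.1 out -11.5 12.9 topz 84.4
  g 253 in -4.4 6.6 out -11.6 12.1 topz 86.4
w22 271
-30 L 6 worldz [61.8 62.5 62.7] x [-27.2 -26.3]
-30 R 3 worldz [60.8 61.9 62.7] x [27.6 27.8]
-20 R 3 worldz [60.4 60.6 60.6] x [20.6 22.7]
-15 L 47 worldz [61.1 62.  63.3] x [-20.6 -14.2]
-15 R 43 worldz [60.6 61.6 64. ] x [15.  21.3]
-10 L 27 worldz [59.8 61.7 64.7] x [-16.4  -0.5]
-10 R 23 worldz [60.2 62.1 64.8] x [ 1.9 17.2]
-5 L 31 worldz [60.1 61.3 62.2] x [-12.3  -2.8]
-5 R 34 worldz [60.6 61.6 62.1] x [ 4.1 13.6]
0 L 27 worldz [60.5 61.8 62.7] x [-10.9  -4.5]
0 R 24 worldz [60.4 61.3 62.1] x [ 6.4 12.3]
```

drive_tool(gripper=[0.36, 0.36, 0.36, 0.36, 0.36, 0.36, 0.36], offset=[[0, -0.005, 0], [0, -0.01, 0], [0, -0.015, 0], [0, -0.015, 0], [0, -0.008, 0], [0, 0, 0], [0, 0, 0]], turn=[0, 0, 0, 0, 0, 0, 0])

```text
time_s: 19.75
eef_pos: [617.6, -174.5, 214.6]
ee_rot: [0.6, -0.6, 0.375, -0.375]
force: [-0.4, -0.6, -2.5]
grip_width: 0.639
```

```bash
python3 - <<'E'
import look; from look import *
from plan import plan
st(); M,im,dep=snap("wrist","w23")
cv2.imwrite(f"pics/w23e.png",cv2.resize(cv2.convertScaleAbs(im[205:325,240:400,::-1],alpha=1.3),(800,600),interpolation=cv2.INTER_CUBIC))
plan((555.8,223.3,212),-81.7,0.36,step=30)
E
python3 tilt.py w23 60 66
```

```text
t 19.75 pos [ 617.6 -174.5  214.6] yaw -64.02 F [-0.45 -0.57 -2.47] gw 0.639 ydown [ 4.e-04 -2.e-04 -1.e+00] j [-26.2  33.7  64.7  -0.   81.6  37.8]
{"gripper": [0.36, 0.36, 0.36, 0.36, 0.36, 0.36, 0.36, 0.36, 0.36, 0.36, 0.36, 0.36, 0.36, 0.36], "offset": [[-0.0275, 0.0001, 0.0085], [-0.0276, 0.0002, 0.0079], [-0.0278, 0.0001, 0.0072], [-0.028, 0.0001, 0.0067], [-0.0281, 0.0002, 0.006], [-0.0282, 0.0001, 0.0055], [-0.0284, 0.0001, 0.0048], [-0.0284, 0.0002, 0.0041], [-0.0286, 0.0001, 0.0036], [-0.0286, 0.0001, 0.0029], [-0.0286, 0.0002, 0.0023], [-0.0287, 0.0001, 0.0016], [-0.0287, 0.0001, 0.001], [-0.0288, 0.0002, 0.0004]], "turn": [1.26, 1.26, 1.27, 1.26, 1.26, 1.26, 1.27, 1.26, 1.26, 1.26, 1.27, 1.26, 1.26, 1.26]}
w23 399
-35 L 9 worldz [61.5 61.8 62.5] x [-27.3 -25.6]
-35 R 9 worldz [61.2 62.1 62.7] x [26.3 28.3]
-30 L 14 worldz [61.5 62.5 62.9] x [-27.1 -24.2]
-30 R 15 worldz [61.3 61.9 62.6] x [25.3 28.1]
-25 L 18 worldz [61.2 62.  63.1] x [-26.  -22.2]
-25 R 18 worldz [60.9 61.6 62.7] x [23.3 27.1]
-20 L 22 worldz [61.2 61.8 63.1] x [-24.1 -19.2]
-20 R 24 worldz [60.7 61.9 63.4] x [20.3 25. ]
-15 L 34 worldz [60.8 61.9 64.3] x [-20.6 -13.5]
-15 R 34 worldz [61.  61.9 64.5] x [14.4 21.6]
-10 L 55 worldz [60.8 62.2 64.6] x [-14.6  -2.4]
-10 R 50 worldz [61.4 61.9 65.1] x [ 3.2 15.3]
-5 L 25 worldz [60.7 61.4 62.3] x [-11.8  -3.6]
-5 R 32 worldz [60.6 61.5 62.1] x [ 4.7 13.8]
0 L 21 worldz [60.7 61.8 63.1] x [-10.8  -4.4]
0 R 19 worldz [60.8 62.  63. ] x [ 6.4 12.1]
```

View pics/w23e.png

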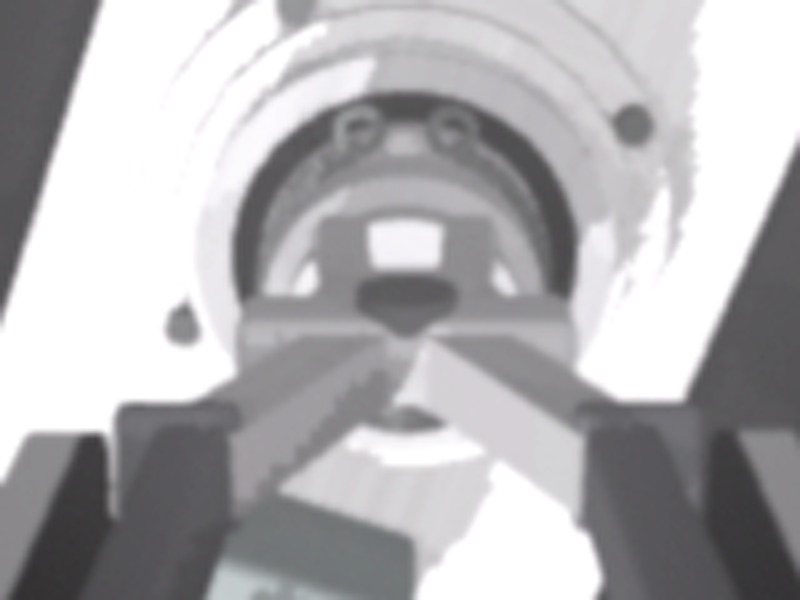

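The ring sits level all round (top z≈61.9), with its eyes at crop px (360,128) and (452,128), in the groove. Back to the rack with the pliers.

drive_tool(gripper=[0.36, 0.36, 0.36, 0.36, 0.36, 0.36, 0.36, 0.36, 0.36, 0.36, 0.36, 0.36, 0.36, 0.36, 0.36, 0.36, 0.36], offset=[[-0.0275, 0, 0.0085], [-0.0275, 0, 0.008], [-0.028, 0, 0.007], [-0.028, 0, 0.0065], [-0.028, 0, 0.006], [-0.028, 0, 0.0055], [-0.0285, 0, 0.005], [-0.0285, 0, 0.004], [-0.0285, 0, 0.0035], [-0.0285, 0, 0.003], [-0.0285, 0, 0.0025], [-0.0285, 0, 0.0015], [-0.029, 0, 0.001], [-0.029, 0, 0.0015], [0, 0, 0], [0, 0, 0], [0, 0, 0]], turn=[1.26, 1.26, 1.27, 1.26, 1.26, 1.26, 1.27, 1.26, 1.26, 1.26, 1.27, 1.26, 1.26, 1.26, 0, 0, 0])

```text
time_s: 21.22
eef_pos: [556.9, 222.7, 213.8]
ee_rot: [-0.534, 0.535, -0.463, 0.462]
force: [-0.4, -1.0, -1.1]
grip_width: 0.639
```

```bash
cat > slot.py <<'E'
from look import *
import sys
def slot(fn,show=True):
    W,L,T,im=load(fn)
    # rack top plane rays -> hole pixels below plane within rack footprint
    M=T@np.array(ctrl.camera_params("wrist")["tool_from_camera"]); o=M[:3,3]; D=W-o; S=o+D*((62.0-o[2])/D[...,2])[...,None]
    LS=(np.linalg.inv(T)@np.c_[S.reshape(-1,3),np.ones(480*640)].T).T[:,:3].reshape(480,640,3)
    top=(abs(W[...,2]-61.7)<2.0)
    P=W[top&(np.hypot(W[...,0]-513,W[...,1]-218)<95)]
    print("rack top rect",cv2.minAreaRect(P[:,:2].astype(np.float32)),np.median(P[:,2]).round(2))
    for c in ((555,224),(513.5,217.5),(471.5,211.5)):
        k=(np.hypot(S[...,0]-c[0],S[...,1]-c[1])<24)&(W[...,2]<58)
        if k.sum()>10:
            q=LS[k]; print(c,k.sum(),"tool x",np.percentile(q[:,0],[2,98]).round(2),"z",np.percentile(q[:,2],[2,98]).round(2),"rect tool",cv2.minAreaRect(q[:,[0,2]].astype(np.float32)))
    m=(abs(L[...,0])<20)&(L[...,1]>37)&(L[...,1]<48)&(L[...,2]>2)&(L[...,2]<6); P=L[m]; print("block x",np.percentile(P[:,0],[1,99]).round(2),"facez",np.median(P[:,2]).round(2))
    # tilt of front: nose/neck face z vs y
    for a in range(38,92,6):
        m=(abs(L[...,0])<14)&(L[...,1]>a)&(L[...,1]<a+6)&(abs(L[...,2]-2)<4.5)
        if m.sum()>5: print("y",a,"z",np.median(L[m][:,2]).round(2),"x",np.percentile(L[m][:,0],[1,99]).round(1))
if __name__=="__main__":
    fn=sys.argv[1]; st(); M,im,dep=snap("wrist",fn)
    cv2.imwrite(f"pics/{fn}e.png",cv2.resize(im[175:355,200:440,::-1],(800,600),interpolation=cv2.INTER_CUBIC))
    slot(fn)
E
python3 slot.py w24
```

```text
t 21.22 pos [556.9 222.7 213.8] yaw -81.68 F [-0.43 -0.97 -1.15] gw 0.639 ydown [-1.3e-03 -6.0e-04 -1.0e+00] j [10.6 28.2 73.5 -0.  78.3 92.3]
rack top rect ((513.9141845703125, 217.01095581054688), (149.52069091796875, 70.22676849365234), 8.159797668457031) 61.45
(555, 224) 418 tool x [-14.44  13.75] z [-6.56  4.71] rect tool ((-0.7301454544067383, -1.3946638107299805), (12.202938079833984, 29.13632583618164), 89.93323516845703)
block x [-18.16  19.63] facez 4.18
y 38 z 4.3 x [-13.9  13.4]
y 44 z 4.6 x [-13.4  13.8]
y 50 z 2.32 x [-10.5  12.8]
y 56 z 2.3 x [-9.7 11.9]
y 62 z 2.07 x [-10.2  11.6]
y 68 z 1.85 x [-10.4  12.7]
y 74 z 1.91 x [-10.6  12.9]
y 80 z 1.75 x [-11.7  12.8]
y 86 z 1.63 x [-11.7  13.2]
```

View pics/w24e.png

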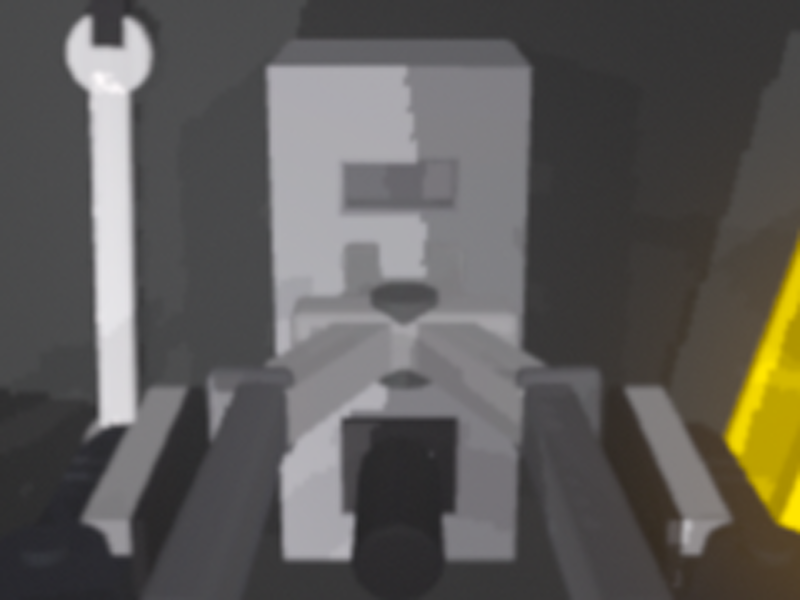

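Slot at crop px (400,187), centre in tool frame (-0.5,-1.6). The pliers' centre is (0.75,-1.9). I shift x -1.2 and z +0.3, and lower to just above the rack.

drive_tool(gripper=[0.36, 0.36, 0.36, 0.36, 0.36, 0.36], offset=[[-0.0012, 0.012, 0.0003], [0, 0.013, 0], [0, 0.013, 0], [0, 0.01, 0], [0, 0, 0], [0, 0, 0]], turn=[0, 0, 0, 0, 0, 0])

```text
time_s: 21.77
eef_pos: [557.3, 223.9, 166.4]
ee_rot: [-0.535, 0.535, -0.463, 0.463]
force: [0.7, 0.2, -0.2]
grip_width: 0.639
```

```bash
python3 slot.py w25
```

```text
t 21.77 pos [557.3 223.9 166.4] yaw -81.74 F [ 0.69  0.18 -0.22] gw 0.639 ydown [-5.e-04 -2.e-04 -1.e+00] j [10.7 30.5 77.2 -0.  72.4 92.5]
rack top rect ((513.0737915039062, 216.87518310546875), (151.27099609375, 70.6208724975586), 8.110040664672852) 61.47
(555, 224) 447 tool x [-13.61  14.98] z [-6.73  4.59] rect tool ((0.6793851852416992, -1.4836974143981934), (12.124978065490723, 28.824874877929688), 89.93941497802734)
(513.5, 217.5) 362 tool x [-12.82  14.05] z [-48.72 -38.94] rect tool ((0.7683095932006836, -43.5306282043457), (11.480635643005371, 28.639835357666016), 87.61054992675781)
block x [-18.11  19.69] facez 4.59
y 38 z 4.73 x [-13.9  13.9]
y 44 z 4.91 x [-13.8  13.7]
y 50 z 2.92 x [-10.6  12.2]
y 56 z 2.87 x [-9.8 11.6]
y 62 z 2.75 x [-10.1  11.6]
y 68 z 2.52 x [-10.4  12.7]
y 74 z 2.47 x [-11.5  12.9]
y 80 z 2.42 x [-11.7  13.1]
y 86 z 2.46 x [-11.1  13.2]
```

View pics/w25e.png

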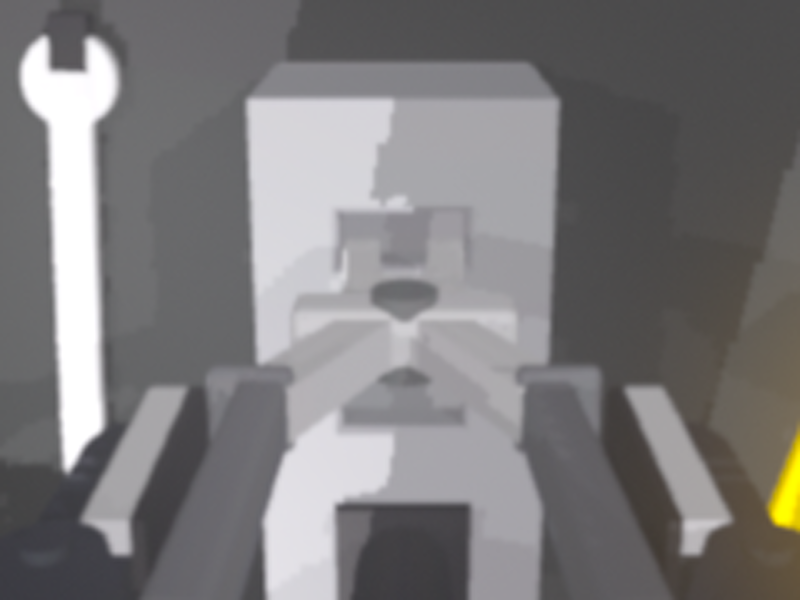

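drive_tool(gripper=[0.36, 0.36, 0.36, 0.36, 0.36, 0.36], offset=[[0, 0, -0.0004], [0, 0.005, 0], [0, 0.006, 0], [0, 0.006, 0], [0, 0.005, 0], [0, 0, 0]], turn=[0, 0, 0, 0, 0, 0])

```text
time_s: 22.32
eef_pos: [556.1, 224.4, 142.9]
ee_rot: [-0.534, 0.536, -0.463, 0.462]
force: [0.5, 0.8, -1.0]
grip_width: 0.639
```

```bash
python3 slot.py w26
```

```text
t 22.32 pos [556.1 224.4 142.9] yaw -81.69 F [ 0.5   0.8  -1.04] gw 0.639 ydown [-2.5e-03 -5.0e-04 -1.0e+00] j [10.8 31.7 78.9  0.  69.5 92.5]
rack top rect ((513.1166381835938, 217.02906799316406), (150.9630889892578, 70.6628646850586), 8.221023559570312) 61.38
(555, 224) 372 tool x [-13.01  15.9 ] z [-5.15  5.25] rect tool ((1.4501886367797852, 0.7704877853393555), (13.325601577758789, 29.10653305053711), 89.93827819824219)
(513.5, 217.5) 555 tool x [-12.99  15.22] z [-47.1  -36.37] rect tool ((1.4173402786254883, -42.1525993347168), (11.551340103149414, 29.148130416870117), 89.94485473632812)
block x [-18.11  19.62] facez 3.84
y 38 z 3.99 x [-13.6  13.5]
y 44 z 4.31 x [-13.8  13.7]
y 50 z 1.77 x [-9.4 12.9]
y 56 z 1.7 x [-10.   11.6]
y 62 z 1.59 x [-10.1  11.7]
y 68 z 1.34 x [-10.4  12.8]
y 74 z 1.17 x [-10.7  13. ]
y 80 z 5.17 x [-13.9  13.6]
y 86 z 1.12 x [-11.7  12.5]
```

View pics/w26e.png

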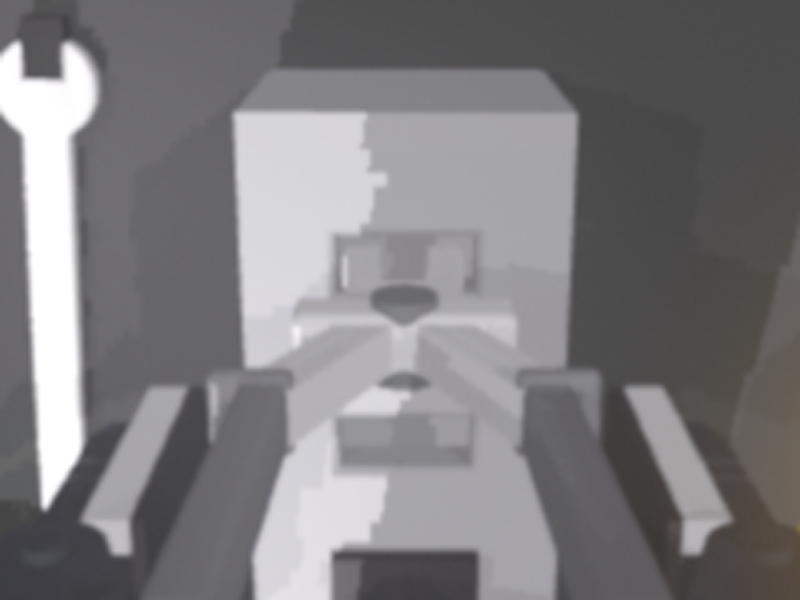

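drive_tool(gripper=[0.36, 0.36], offset=[[0.0006, 0, 0.0003], [0, 0, 0]], turn=[0, 0])

```text
time_s: 22.53
eef_pos: [557.4, 223.9, 144.8]
ee_rot: [0.535, -0.535, 0.462, -0.463]
force: [-0.1, -0.1, -1.3]
grip_width: 0.643
```

```bash
python3 slot.py w27
```

```text
t 22.53 pos [557.4 223.9 144.8] yaw -81.69 F [-0.08 -0.05 -1.31] gw 0.643 ydown [ 6.e-04  1.e-04 -1.e+00] j [10.7 31.6 78.8 -0.  69.6 92.4]
rack top rect ((513.10595703125, 216.84449768066406), (151.23147583007812, 70.83480072021484), 8.031304359436035) 61.45
(555, 224) 280 tool x [-13.88  15.32] z [-6.56  3.95] rect tool ((0.7385597229003906, -1.681774616241455), (11.237753868103027, 29.38857078552246), 89.94029235839844)
(513.5, 217.5) 577 tool x [-13.86  14.6 ] z [-48.85 -37.23] rect tool ((0.6494684219360352, -43.04557418823242), (11.627187728881836, 29.37408447265625), 89.94268035888672)
block x [-18.05  19.65] facez 4.21
y 38 z 4.39 x [-13.8  13.5]
y 44 z 4.53 x [-13.5  13.7]
y 50 z 2.36 x [-10.6  12.8]
y 56 z 2.31 x [-9.7 11.6]
y 62 z 2.13 x [-10.1  11.6]
y 68 z 1.9 x [-10.4  12.7]
y 74 z 1.87 x [-10.6  12.9]
y 80 z 4.28 x [-13.7  13.8]
y 86 z 1.75 x [-11.7  12.5]
```

Aligned (slot ≈(0.74,-1.9), pliers ≈(0.78,-1.8)). Lowering in.

drive_tool(gripper=[0.36, 0.36, 0.36, 0.36, 0.36, 0.36, 0.36], offset=[[0, 0.004, 0], [0, 0.004, 0], [0, 0.004, 0], [0, 0.004, 0], [0, 0.003, 0], [0, 0.003, 0], [0, 0, 0]], turn=[0, 0, 0, 0, 0, 0, 0])

```text
time_s: 23.17
eef_pos: [556.9, 223.9, 121.7]
ee_rot: [-0.535, 0.535, -0.463, 0.462]
force: [-1.1, -0.1, -1.3]
grip_width: 0.64
```

drive_tool(gripper=[0.36, 0.36, 0.36, 0.36, 0.36, 0.36], offset=[[0, 0.002, 0], [0, 0.002, 0], [0, 0.002, 0], [0, 0.002, 0], [0, 0.001, 0], [0, 0, 0]], turn=[0, 0, 0, 0, 0, 0])

```text
time_s: 23.67
eef_pos: [557.0, 223.9, 113.2]
ee_rot: [-0.535, 0.535, -0.463, 0.462]
force: [-0.4, 0.2, -1.4]
grip_width: 0.641
```

```bash
python3 slot.py w28
```

```text
t 23.67 pos [557.  223.9 113.2] yaw -81.69 F [-0.38  0.16 -1.37] gw 0.641 ydown [-4.e-04 -1.e-04 -1.e+00] j [10.7 33.5 80.7 -0.  65.8 92.4]
rack top rect ((522.6991577148438, 218.38226318359375), (131.82705688476562, 70.42303466796875), 8.052289962768555) 61.44
(555, 224) 69 tool x [-13.64  15.3 ] z [3.23 4.56] rect tool ((0.8292045593261719, 3.8960843086242676), (1.3087440729141235, 28.985992431640625), 89.93994140625)
(513.5, 217.5) 695 tool x [-13.94  14.79] z [-48.15 -36.94] rect tool ((0.40985965728759766, -42.5573844909668), (11.226797103881836, 29.15697479248047), 89.94599914550781)
block x [-18.05  19.65] facez 4.15
y 38 z 4.32 x [-13.9  13.5]
y 44 z 4.5 x [-13.9  13.7]
y 50 z 5.47 x [-13.6  13.5]
y 56 z 2.04 x [-9.5 11.9]
```

View pics/w28e.png

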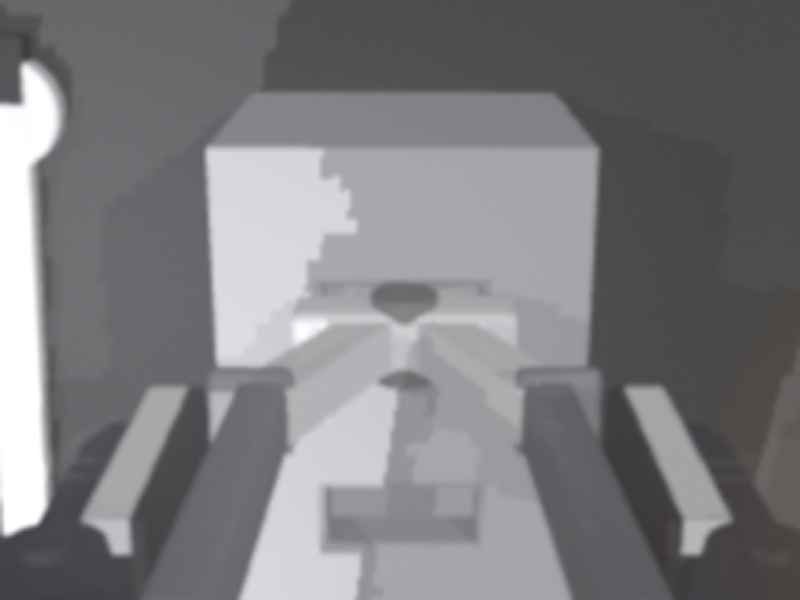

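drive_tool(gripper=[0.36, 0.36, 0.36, 0.36], offset=[[0, 0.001, 0], [0, 0.001, 0], [0, 0.0007, 0], [0, 0, 0]], turn=[0, 0, 0, 0])

```text
time_s: 24.05
eef_pos: [557.3, 224.0, 111.0]
ee_rot: [0.535, -0.535, 0.462, -0.463]
force: [-0.2, -0.0, 0.4]
grip_width: 0.644
```

```bash
python3 look.py w29 | head -2
```

```text
t 24.05 pos [557.3 224.  111. ] yaw -81.69 F [-0.21 -0.    0.43] gw 0.644 ydown [ 7.e-04  1.e-04 -1.e+00] j [10.7 33.7 80.8  0.  65.5 92.4]
w29 TCPz 111.0 block top y 37.69 56 -> shoulder z 21.35 face z 4.07
```

drive_tool(gripper=[0.34, 0.32, 0.3, 0.28, 0.2, 0.1, 0, 0, 0, 0], offset=[[0, 0.0008, 0], [0, 0.0006, 0], [0, 0.0006, 0], [0, 0.0003, 0], [0, 0, 0], [0, 0, 0], [0, 0, 0], [0, 0, 0], [0, 0, 0], [0, 0, 0]], turn=[0, 0, 0, 0, 0, 0, 0, 0, 0, 0])

```text
time_s: 24.93
eef_pos: [557.2, 224.0, 108.5]
ee_rot: [0.535, -0.535, 0.462, -0.462]
force: [-0.1, -0.3, 0.1]
grip_width: 0.996
```

```bash
python3 look.py w30 | head -2
```

```text
t 24.93 pos [557.2 224.  108.5] yaw -81.69 F [-0.1  -0.33  0.06] gw 0.996 ydown [ 1.e-04  0.e+00 -1.e+00] j [10.7 33.9 80.9 -0.  65.2 92.4]
w30 TCPz 108.5 block top y 35.39 34 -> shoulder z 21.14 face z 4.11
```

View pics/w30.png

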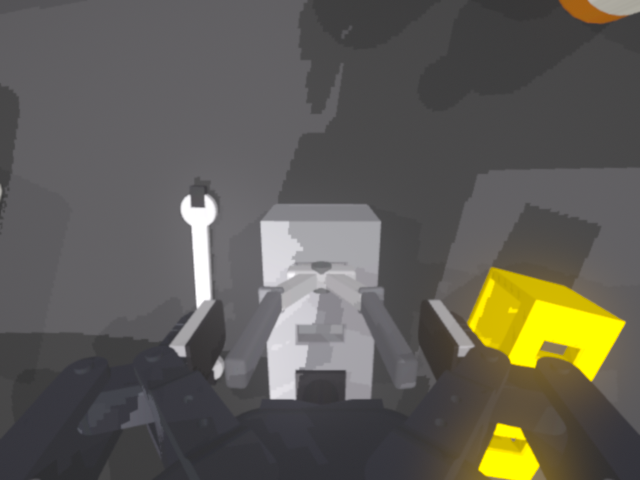

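Pads are clear of the grips at px (215,320) and (430,320), and the pliers stand in the slot. Retreating straight up, then a final look.

drive_tool(gripper=[0, 0, 0, 0, 0, 0, 0, 0, 0, 0, 0], offset=[[0, -0.008, 0], [0, -0.015, 0], [0, -0.02, 0], [0, -0.02, 0], [0, -0.02, 0], [0, -0.02, 0], [0, -0.02, 0], [0, -0.02, 0], [0, -0.01, 0], [0, 0, 0], [0, 0, 0]], turn=[0, 0, 0, 0, 0, 0, 0, 0, 0, 0, 0])

```text
time_s: 25.9
eef_pos: [557.0, 224.0, 261.2]
ee_rot: [-0.535, 0.535, -0.462, 0.462]
force: [0.5, -0.1, 0.1]
grip_width: 1.0
```

Run:
```python
from look import *
st(); M,im,dep=snap("wrist","w31"); W=cloud("wrist",M,dep)
m=(np.hypot(W[...,0]-555,W[...,1]-224)<50)
for z0,z1 in ((145,175),(100,140)):
    P=W[m&(W[...,2]>z0)&(W[...,2]<z1)]; print(z0,len(P),cv2.minAreaRect(P[:,:2].astype(np.float32)), P[:,2].max())
M,im,dep=snap("scene","s31"); M2,im2,d2=snap("top","t31")
a=np.load("pics/scene0.npz")["im"];b=np.load("pics/top0.npz")["im"]
cv2.imwrite("pics/f31.png",np.vstack([np.hstack([cv2.resize(im[210:300,180:300,::-1],(400,300),interpolation=cv2.INTER_CUBIC),cv2.resize(im[200:335,380:560,::-1],(400,300),interpolation=cv2.INTER_CUBIC)]),np.hstack([cv2.resize(im2[180:255,350:450,::-1],(400,300),interpolation=cv2.INTER_CUBIC),cv2.resize(cv2.absdiff(im2,b),(400,300))])]))
Wt=cloud("top",M2,d2); r=np.hypot(Wt[...,0]-589,Wt[...,1]+188)
k=(r>25)&(r<29)&(Wt[...,2]>55)&(Wt[...,2]<70); print("ring zone top cam z",np.percentile(Wt[k][:,2],[5,50,95]),k.sum())
for n,MM in (("scene",M),("top",M2)):
    for q in ("eye_l","ring","pliers","driver"):
        x=ctrl.pinpoint(n,q); print(n,q,[(tow(MM,y["centre"]).round(1).tolist(),round(y["score"],2)) for y in x[:3]])
```

```text
t 25.9 pos [557.  224.  261.2] yaw -81.69 F [ 0.46 -0.09  0.07] gw 1.0 ydown [-1.e-04 -0.e+00 -1.e+00] j [10.7 26.7 68.8 -0.  84.5 92.4]
145 414 ((555.8651733398438, 222.67970275878906), (11.5877103805542, 65.86270141601562), 8.040282249450684) 159.05679154513285
100 389 ((555.9346313476562, 222.6685791015625), (11.931849479675293, 60.900489807128906), 8.240065574645996) 139.84083925234034
ring zone top cam z [57.99632315 62.21421527 67.23158447] 74
scene eye_l [([617.1, -184.6, 60.9], 0.6), ([609.3, -171.3, 61.0], 0.48)]
scene ring [([588.6, -187.0, 55.5], 0.54)]
scene pliers [([554.6, 224.8, 70.1], 0.91)]
scene driver [([470.5, 211.1, 66.5], 0.59)]
top eye_l [([615.2, -166.2, 61.6], 0.61)]
top ring [([592.0, -187.5, 61.0], 0.68), ([613.9, -168.4, 61.0], 0.24)]
top pliers [([556.9, 220.0, 67.4], 0.89)]
top driver [([469.5, 214.4, 62.0], 0.8)]
```

View pics/f31.png

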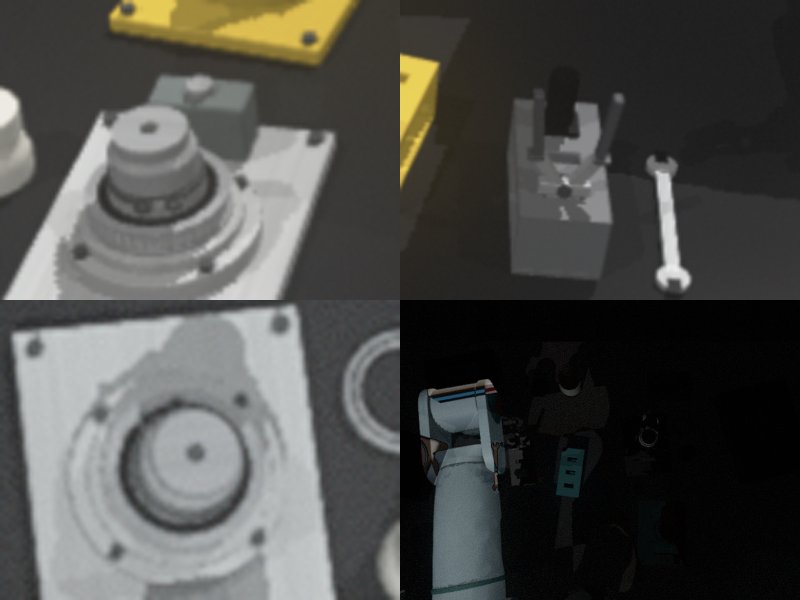

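The ring sits low in the groove in both views (eyes at z≈61, crop px (143,207) and (175,205)). The pliers are upright in their slot, 159 mm high as before. The difference image shows only the arm, shadows and a channel-order artefact. Handing in.

```bash
python3 -c "
from rig import ctrl
print(ctrl.finish_job())"
```

```text
the job is handed in; nothing more can be done
None
```

The job is done and handed in at about 26 s, with no verdict reported.

- **Ring:** I spread it to about 31.5–32 mm between the eyes and lowered it freely until its back touched the bearing. It then closed into the groove, with its eyes about 17 mm apart. After the pins came out it lay level, its top at z ≈ 61.9, which puts the bearing face about 33 mm below the spindle's end.
- **Force on the ring:** Just after the ring reached the bearing, the pliers pressed on it with about 8–9 N for a moment. I backed off at once, and later readings during closing were 4–5 N. That first press was more than I had intended.
- **Pliers:** They stand upright in the slot they came from. Height (159 mm), position and grip width match the first measurement to within about 1 mm, and the gripper is open and well clear above them.
- **Other things:** The before-and-after picture from the top camera showed no visible shift of the other objects. I checked this only by eye, and the picture colours were distorted by a channel-order slip in my script.
- **Checks that disagreed:** The pinpoint network's position for the ring was off by a few mm in height in one view (55.5, against about 61 in the other). I relied on the wrist depth readings instead, since they agreed with each other.

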